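# Refit a battery case with fresh cells

### The job

Refit the battery case: move every old cell from the case to the used-cell bin and stand a fresh cell upright in each of its three bays. Then lay the contact bridge flat on the cells with its ribs down between them, set the monitor module flat in the bridge's tray, and last of all shut the lid fully. Leave the other tools and things on the bench where they are.

Things in the scene. Friction and masses are not known exactly. Their poses are not given: they have to be found in the camera images.
- new1_c (a point): fresh battery cell: aluminium can with a black top, two copper contact discs on it; 34 (x) by 66 (y) by 44 (z) mm, 0.22 kg; the point is its centre, z up. Stands on the bench at the robot's right. Looks the same as the old ones
- new2_c (a point): fresh battery cell: aluminium can with a black top, two copper contact discs on it; 34 (x) by 66 (y) by 44 (z) mm, 0.22 kg; the point is its centre, z up. Stands on the bench at the robot's right. Looks the same as the old ones
- new3_c (a point): fresh battery cell: aluminium can with a black top, two copper contact discs on it; 34 (x) by 66 (y) by 44 (z) mm, 0.22 kg; the point is its centre, z up. Stands on the bench at the robot's right. Looks the same as the old ones
- old1_c (a point): old battery cell, left in bay 1 of the case at the start (one to three old cells are there, the rest are absent): aluminium can with a black top, two copper contact discs on it; 34 (x) by 66 (y) by 44 (z) mm, 0.22 kg; the point is its centre, z up; its axes start along the case's
- old2_c (a point): old battery cell, left in bay 2 of the case at the start (one to three old cells are there, the rest are absent): aluminium can with a black top, two copper contact discs on it; 34 (x) by 66 (y) by 44 (z) mm, 0.22 kg; the point is its centre, z up; its axes start along the case's
- old3_c (a point): old battery cell, left in bay 3 of the case at the start (one to three old cells are there, the rest are absent): aluminium can with a black top, two copper contact discs on it; 34 (x) by 66 (y) by 44 (z) mm, 0.22 kg; the point is its centre, z up; its axes start along the case's
- bay1 (a point): bay 1 of the battery case: the place of a seated cell's centre. Axes of the case: x along the case's length, z up. The cell's 34 mm width lies along x, either way round
- bay2 (a point): bay 2 of the battery case: the place of a seated cell's centre. Axes of the case: x along the case's length, z up. The cell's 34 mm width lies along x, either way round
- bay3 (a point): bay 3 of the battery case: the place of a seated cell's centre. Axes of the case: x along the case's length, z up. The cell's 34 mm width lies along x, either way round
- case_in (a point): centre of the inner floor of the battery case: fixed blue open box 236 (x) by 86 (y) by 42 (z) mm, walls and floor 5 mm. Black webs 30 mm high along both long walls part three bays 62 mm apart along x; a cell has 4 mm play each way in x, 5 mm in y. A channel 40 mm wide in y between the rows of webs, down to the floor, leaves 28 mm of finger room between cells (34 mm at the ends)
- bridge_seat (a point): centre of the bridge plate when it lies home on the three cells, 53 mm over the bench; axes of the case. The tops of seated cells stand 49 mm over the bench, 7 mm over the case's walls
- bridge_c (a point): contact bridge: white plate 200 (x) by 60 (y) by 8 mm, 0.16 kg; the point is the plate's centre. Below it two spacer ribs, 14 mm wide in x and 10 mm high at x = -31 and +31, which go down into the gaps between the cells with about 7 mm play; on the bench it stands on them, point 14 mm up. Copper strips on one half of its top, the module tray on the other (+x). It may lie either way round in the case
- fin (a point): middle of the grip fin that stands up at the middle of the bridge: 36 (x) by 12 (y) by 26 (z) mm; 17 mm above the plate's centre. Pinch it across y
- tray (a point): place of the module's centre when it sits in the tray on top of the bridge's +x half (62 mm from the bridge's middle), between two lips 5 mm high that cross the plate and leave 4 mm play each way in x; axes of the bridge
- module_c (a point): monitor module: black box 56 (x) by 44 (y) by 24 (z) mm with small white sockets on one end, 0.10 kg; the point is its centre. Stands on the bench at the robot's left. Its 56 mm lies along the bridge's length in the tray, either way round
- lid (a joint): angle of the case's lid, rad: 0 shut, 2.2 its stop, starts open at 1.9 to 2.15. A stiff hinge (0.2 N m) keeps it where it is left, so it must be pushed or drawn all the way down. The lid is a shell 236 by 86 by 55 mm deep, 0.25 kg; shut, its top is 97 mm over the bench
- hinge (a point): middle of the lid's hinge line, which runs along the case's x on the case's +y edge, 42 mm over the bench; axes of the case
- lid_edge (a point): middle of the outer edge between the lid's top and its front wall, opposite the hinge. With the lid shut it lies 86 mm from the hinge towards the case's -y and 55 mm above it. A black pull tab (44 wide, 8 thick, sticking out 17 mm) is on the front wall, 43 mm below this edge with the lid shut
- bin_in (a point): centre of the inner floor of the fixed grey bin for used cells: inside 142 (x) by 112 (y) mm, rim 65 mm over the bench, floor 4 mm; z up
- screwdriver: screwdriver lying at the far side, leave alone
- wrench: spanner lying at the far side, leave alone
- tape: roll of tape, 70 mm across, 22 mm high, leave alone
- meter: multimeter 75 by 150 by 34 mm at the near right, leave alone
- jar: small jar 56 mm across, 60 mm high, at the near left, leave alone
Mind the look-alikes: they are no part of the job. What is shaped like the part that bears new1_c but purple or turquoise is not meant.

How it is judged:
By the outcome, as a careful person would: the job done as asked, in the order asked, and still so for the second after the job is handed in, with the robot touching nothing.
Of old1, old2, old3 only 1 to 3 are there at a start; the rules pass over those that are not, and their reading is None.
At some moment in a run one of new1, new2, new3 may be knocked a few centimetres aside while the robot is not near it.
It also fails if it takes over 210 s, if anything falls off the work surface, if the arm or the gripper's body presses on something with over 40 N, if the wrist force passes 120 N, or if a joint passes its speed limit or range.

### The arm

A 7-joint arm with a two-finger parallel gripper is mounted at the origin on the work surface. World frame = base frame: x ahead of the robot, y to its left, z up, the work surface at z = 0. Lengths are in m, angles in rad, forces in N, time in s.
With the tool pointing down it reaches from about 0.425 to 0.925 m from the base axis. Payload 6.8 kg.
Tool frame: the origin (TCP) lies on the mounting face of the last link; the fingertips stand 173 mm ahead of it and the grasp point (between the pads) lies 155 mm ahead of it; z points along the fingers, y is the direction in which the jaws open and shut (so a half turn about z gives the same grasp; the last joint's range is limited). The gripper opens to 85 mm and grips with 20 to 120 N. Pads are 22 mm wide; open, the fingers measure 114 mm over their backs; the gripper's body (76 mm by 85 mm) begins 54 mm behind the grasp point. The pads swing forward as they close: fully open they stand 13 mm farther back than shut.
Start: joints at [1.075, 0.477, 0.022, 1.555, -0.011, 1.109, -0.083], TCP at [0.255, -0.625, 0.405] pointing down, gripper open.
Joint ranges: [-2.96, 2.96], [-0.34, 2.1], [-1.41, 1.46], [0.24, 2.44], [-1.37, 4.51], [0.17, 1.92], [-2.96, 2.96]. Speed limits (rad/s): [2.39, 2.39, 3.14, 3.14, 3.14, 3.14, 3.14].

### API

Orientations are given as a unit quaternion [w, x, y, z].
In Python, from station import sensors, read_camera, bot gives the robot as it stands. The module is installed in compiled form; this text tells all that it offers.
- The arm moves only by the tool play_rows, never from a script. Its argument "commands" is a list of rows, each a list of 4 numbers: the shift along the tool's x, y, z in m, then the turn about the tool's z in degrees. A call has 1 to 20 rows; each row shifts and turns the commanded pose from where the row before left it, along the tool's axes as they then stand; what a row does not reach is not made up. A row lasts 1/10 s, in which the tool goes at most 50 mm and 8.59 degrees, less where a joint would pass 70% of its speed; a pose out of reach is approached as far as the arm can. A call with a gripper value outside its range is refused whole. "claw" is the finger opening in m, from 0 to 0.0854, set as the call begins (left out, the last holds). The fingers move at their own pace and stop on an object; "force" is the grip in N (left out, the last holds). Time passes only in rows, so rows that do not move let the fingers close. It gives the time, the measured TCP pose, the force and the opening at its end, in the units of the state.
- sensors.get_obs(): the state, without advancing time (a new reading comes with each control period).
- read_camera(name): name is "scene" or "top" or "wrist"; returns a dict with "frame" (400x640x3 uint8, blue, green, red), "depth" (400x640 float32, m along the optical axis (not along the pixel's ray), 0 where there is no reading), "fx", "fy", "cx", "cy" (pixels), "rvec" (rotation vector, rad) and "tvec" (3), from world to camera coordinates, as OpenCV has them; the wrist camera has in their place "T_tool_cam" (4x4, takes a point from camera to tool coordinates, whose origin is the TCP and whose axes are the flange's). Camera axes: x right, y down, z forward; pixel columns grow to the right and rows downward; lengths in m; the calibration is good to about 2 mm. The wrist camera is an equidistant fisheye: a pixel r from the principal point sees the ray r / f radians off the axis. A picture is of the moment at which its call begins: read the wrist's pose just before it.
- bot.hand_in(): hands the job in, once; it reports no verdict.
The state is a dict: "t": time; "q": joint angles; "joint_vel": joint speeds; "joint_torque": joint torques, N m; "eef_pos": TCP position; "tool_rot": TCP orientation; "contact_force": force on the tool from outside, world axes, zero at the start; "torque": the same for the moment, N m; "gripper_width": opening from 0.0 (shut) to 1.0 (fully open).
Only numpy, scipy, OpenCV 4.12 (cv2) and the standard library are available. Lean on these libraries where they do the work, as an engineer would, in place of code of your own. Each camera call takes 0.05 s, during which the arm holds its last target.

## Working session

There is one attempt and no reset: what is moved stays moved. The work goes in short steps, Python scripts to look and compute and a tool call to move; the robot and the scene stay as the last step left them, time stands still between calls to the robot, and variables do not carry over. Pictures are saved under pics/ and viewed, and the job is handed in when it is done.

Besides the shell and the picture viewer there is one more tool, called after "Request:" by a JSON object that holds its "fn" and its "kwargs", one argument or row to a line. play_rows: Moves the arm, as the interface text tells. Its arguments: {"type":"object","properties":{"commands":{"type":"array"},"claw":{"type":"number"},"force":{"type":"number"}},"required":["commands"]}

```bash
mkdir -p pics; cat > h.py <<'E'
import numpy as np, cv2, sys
from station import sensors, read_camera, bot
from scipy.spatial.transform import Rotation as R
def snap(name,fn=None):
    o=sensors.get_obs(); c=read_camera(name); c['obs']=o
    if fn: cv2.imwrite('pics/'+fn+'.png',c['frame'])
    np.save('pics/last_%s.npy'%name,c,allow_pickle=True)
    return c
def load(name): return np.load('pics/last_%s.npy'%name,allow_pickle=True).item()
def Twc(c):
    # camera->world
    T=np.eye(4)
    if 'T_tool_cam' in c:
        o=c['obs']; q=o['tool_rot']; W=np.eye(4); W[:3,:3]=R.from_quat([q[1],q[2],q[3],q[0]]).as_matrix(); W[:3,3]=o['eef_pos']
        return W@c['T_tool_cam']
    Rm=cv2.Rodrigues(np.array(c['rvec'],float))[0]; T[:3,:3]=Rm.T; T[:3,3]=-Rm.T@np.array(c['tvec'],float).ravel(); return T
def ray(c,u,v):
    x=(np.asarray(u,float)-c['cx'])/c['fx']; y=(np.asarray(v,float)-c['cy'])/c['fy']
    if 'T_tool_cam' in c:
        th=np.hypot(x,y)+1e-12; return np.stack([x/th*np.sin(th),y/th*np.sin(th),np.cos(th)],-1)
    return np.stack([x,y,np.ones_like(x)],-1)
def cloud(c):
    v,u=np.mgrid[0:400,0:640]; r=ray(c,u,v); d=c['depth'][...,None]
    p=r/r[...,2:3]*d; T=Twc(c); return p@T[:3,:3].T+T[:3,3]
def onz(c,u,v,z):
    T=Twc(c); d=T[:3,:3]@ray(c,u,v); o=T[:3,3]; return o+d*(z-o[2])/d[2]
E
python3 - <<'E'
from h import *
for n in ['scene','top','wrist']:
    c=snap(n,n+'0'); print(n,Twc(c).round(3).tolist(),c['fx'],c['cx'],c['cy'])
print(sensors.get_obs())
E
```

```text
scene [[0.396, 0.549, -0.736, 1.538], [0.918, -0.255, 0.304, -0.461], [-0.021, -0.796, -0.605, 0.95], [0.0, 0.0, 0.0, 1.0]] 500.60589326623443 316.92013934555143 201.49442513445933
top [[-0.019, -0.984, 0.179, 0.336], [-1.0, 0.016, -0.013, -0.023], [0.01, -0.179, -0.984, 1.16], [0.0, 0.0, 0.0, 1.0]] 397.7222816809216 313.8522491686415 197.873607060476
wrist [[0.378, -0.883, -0.277, 0.326], [-0.926, -0.361, -0.111, -0.595], [-0.002, 0.298, -0.954, 0.373], [0.0, 0.0, 0.0, 1.0]] 309.70691628693146 319.4120773010968 199.83438785595683
{'t': 0.15, 'q': array([ 1.07489531,  0.47761841,  0.02236809,  1.55615937, -0.01149699,
        1.10930485, -0.08310727]), 'joint_vel': array([ 0.00026183, -0.00171264, -0.00115979, -0.004807  ,  0.00045096,
       -0.00081109, -0.00065707]), 'joint_torque': array([ 3.22215594e-03, -5.96924579e+01,  1.61028944e+00, -2.81489217e+01,
        1.26555300e-02,  6.54380943e-03,  1.81201460e-05]), 'eef_pos': array([ 0.25518228, -0.62469865,  0.40397127]), 'tool_rot': array([-6.55621731e-04,  9.81260520e-01,  1.92684529e-01, -1.83234532e-04]), 'contact_force': array([-0.01684722,  0.21199369,  0.1424477 ]), 'torque': array([ 0.00121205,  0.05883062, -0.00129331]), 'gripper_width': 1.0000157956645326}
```

View pics/scene0.png

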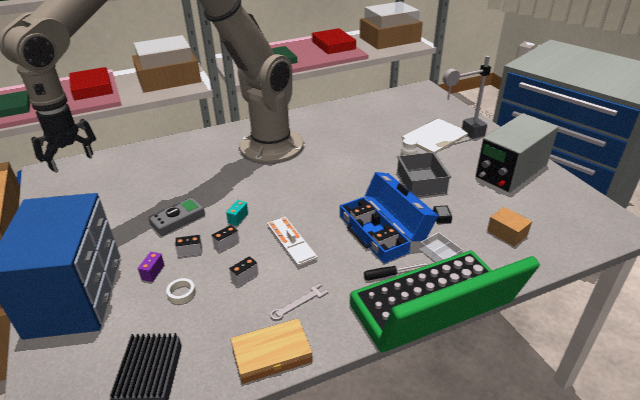

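View pics/top0.png

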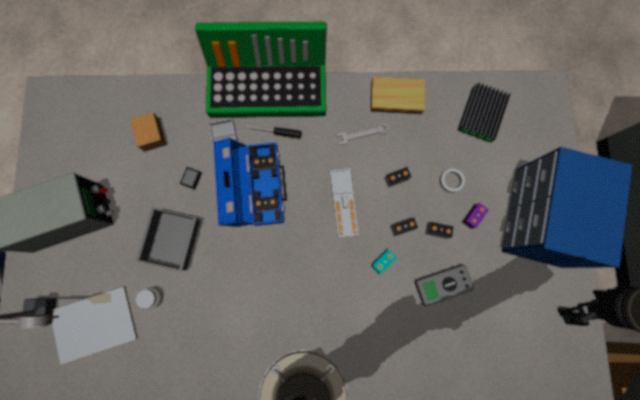

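View pics/wrist0.png

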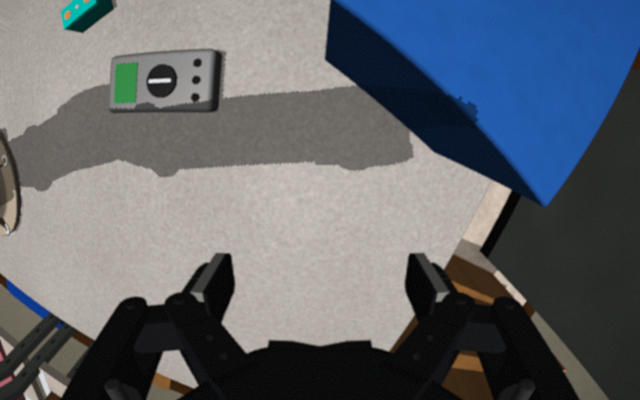

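```bash
python3 - <<'E'
from h import *
c=load('top'); f=c['frame']
cv2.imwrite('pics/t1.png',cv2.resize(f[100:280,120:320],None,fx=4,fy=4,interpolation=cv2.INTER_CUBIC)[:600*1])
cv2.imwrite('pics/t2.png',cv2.resize(f[140:290,310:510],None,fx=4,fy=4,interpolation=cv2.INTER_CUBIC))
s=load('scene')['frame']
cv2.imwrite('pics/s1.png',cv2.resize(s[140:280,320:520],None,fx=4,fy=4,interpolation=cv2.INTER_CUBIC))
E
```

```text
(no output)
```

View pics/t1.png

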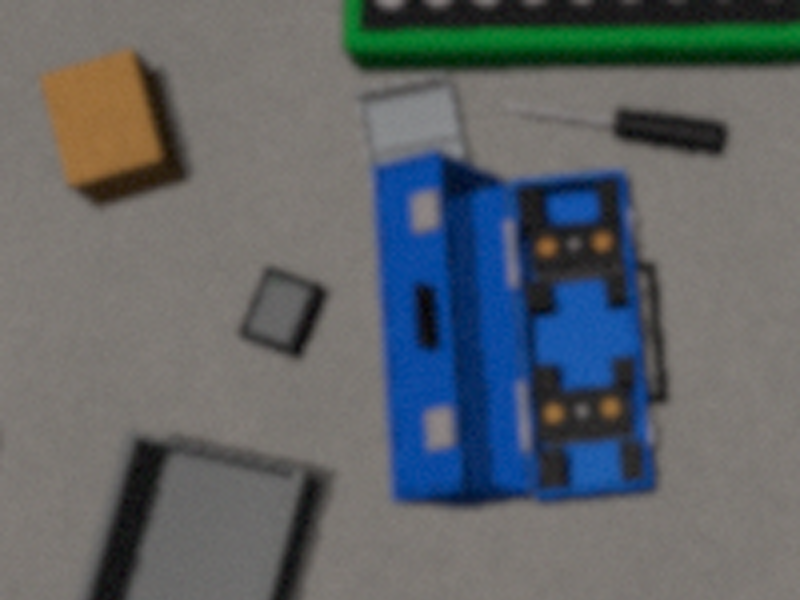

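View pics/t2.png

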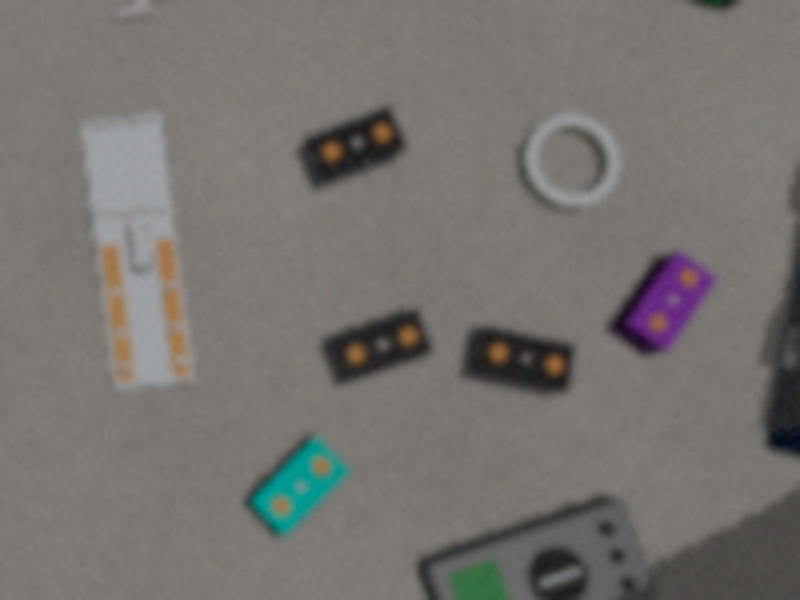

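View pics/s1.png

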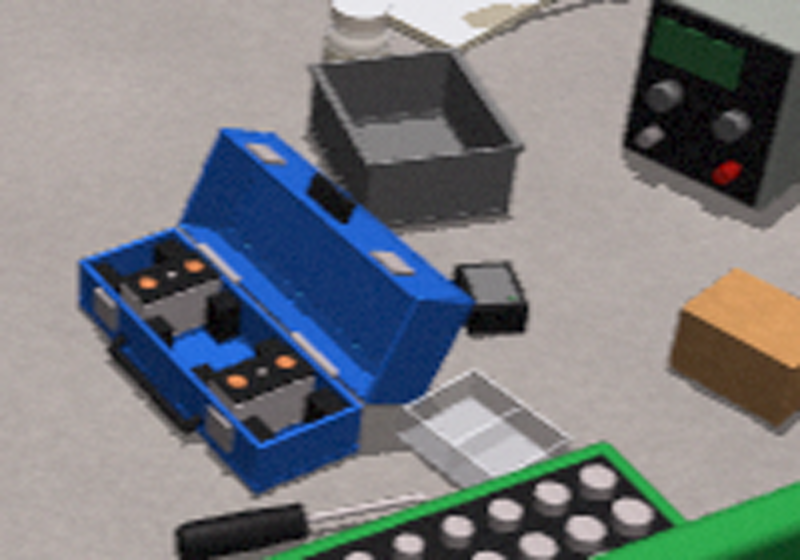

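```bash
cat > m.py <<'E'
from h import *
c=load('top'); P=cloud(c)
def p(off,x,y,z): return onz(c,off[0]+(x+.5)/4-.5,off[1]+(y+.5)/4-.5,z)
A=(120,100);B=(310,140)
def pair(n,o,a,b,z):
    a=p(o,*a,z);b=p(o,*b,z);d=b-a; print(n,((a+b)/2).round(4),'dist',np.linalg.norm(d).round(4),'yaw of 66 axis deg',np.degrees(np.arctan2(d[1],d[0])).round(1))
pair('oldfar',A,(546,247),(602,242),.049)
pair('oldnear',A,(554,414),(611,408),.049)
pair('nA',B,(332,152),(382,132),.044)
pair('nB',B,(356,353),(408,335),.044)
pair('nC',B,(498,352),(553,364),.044)
for n,o,z,pts in [('module',A,.024,[(267,268),(325,288),(300,353),(241,334)]),('caserim',A,.042,[(514,180),(628,170),(654,490),(538,500)]),('bridge',B,.018,[(82,122),(160,114),(192,380),(115,388)]),('fin',B,.044,[(128,222),(140,220),(152,268),(140,273)]),('bin',A,.065,[(140,440),(325,470)]),('lidfront',A,.12,[(378,165),(442,155),(462,495),(395,500)])]:
    q=np.array([p(o,*a,z) for a in pts]); print(n,q[:,:2].round(4).tolist(),q.mean(0).round(4))
    print('  sides',np.linalg.norm(np.diff(q,axis=0),axis=1).round(4))
# fin by depth
E
python3 m.py
```

```text
oldfar [0.6495 0.1064 0.049 ] dist 0.0404 yaw of 66 axis deg -85.6
oldnear [0.5276 0.0999 0.049 ] dist 0.0404 yaw of 66 axis deg -84.9
nA [ 0.6018 -0.2849  0.044 ] dist 0.0397 yaw of 66 axis deg -69.0
nB [ 0.4552 -0.2943  0.044 ] dist 0.0395 yaw of 66 axis deg -72.1
nC [ 0.4435 -0.3951  0.044 ] dist 0.0394 yaw of 66 axis deg -103.5
module [[0.6423, 0.3343], [0.6265, 0.2914], [0.5781, 0.3079], [0.5929, 0.3513]] [0.6099 0.3212 0.024 ]
  sides [0.0457 0.0511 0.0458]
caserim [[0.7009, 0.1512], [0.7073, 0.068], [0.4713, 0.0501], [0.4656, 0.1318]] [0.5863 0.1003 0.042 ]
  sides [0.0835 0.2367 0.0819]
bridge [[0.6264, -0.088], [0.6316, -0.146], [0.4344, -0.1622], [0.4296, -0.1066]] [ 0.5305 -0.1257  0.018 ]
  sides [0.0582 0.1979 0.0557]
fin [[0.5458, -0.1175], [0.5471, -0.1262], [0.5122, -0.1336], [0.5088, -0.1249]] [ 0.5285 -0.1255  0.044 ]
  sides [0.0087 0.0356 0.0093]
bin [[0.5096, 0.4044], [0.4864, 0.2759]] [0.498  0.3402 0.065 ]
  sides [0.1306]
lidfront [[0.6876, 0.2316], [0.694, 0.1883], [0.4608, 0.1708], [0.4583, 0.2145]] [0.5752 0.2013 0.12  ]
  sides [0.0438 0.2339 0.0438]
```

```bash
python3 - <<'E'
from h import *
c=load('top'); f=c['frame']
cv2.imwrite('pics/t3.png',cv2.resize(f[190:290,120:230],None,fx=6,fy=6,interpolation=cv2.INTER_CUBIC))
P=cloud(c)
for n,(u,v) in dict(bench=(300,250),oldfar=(263,160),module=(190,177),bridge=(341,178),nA=(399,177),nB=(405,226),nC=(441,230),binfloor=(170,240),binrim=(200,240)).items(): print(n,P[v-1:v+2,u-1:u+2].reshape(-1,3).mean(0).round(4))
m=(P[...,2]>.058)&(P[...,2]<.075)&(P[...,0]<.6)&(P[...,0]>.38)&(P[...,1]>.24)&(P[...,1]<.46)
q=P[m][:,:2]; print(m.sum(), cv2.minAreaRect(q.astype(np.float32)))
E
```

```text
bench [0.3944 0.0044 0.0006]
oldfar [0.6514 0.1066 0.0502]
module [0.6107 0.3224 0.0244]
bridge [ 0.602  -0.1195  0.018 ]
nA [ 0.5962 -0.2849  0.0443]
nB [ 0.4541 -0.2937  0.0445]
nC [ 0.4409 -0.3947  0.0447]
binfloor [0.4297 0.3794 0.0039]
binrim [ 4.284e-01  2.941e-01 -3.000e-04]
403 ((0.4344128966331482, 0.3694409430027008), (0.1303415447473526, 0.14125414192676544), 76.73481750488281)
```

View pics/t3.png

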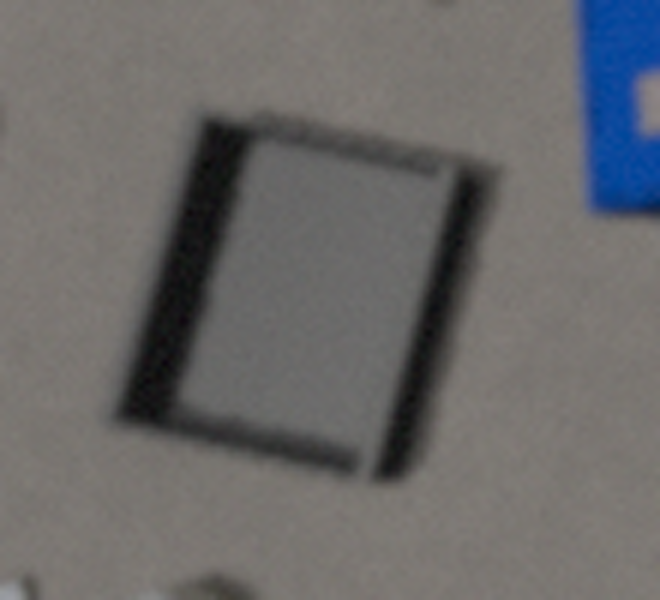

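```bash
cat > go.py <<'E'
# usage: go.py x y z jawdeg  -> turn needed, then shift in tool axes after the turn (TCP target)
from h import *
a=[float(v) for v in sys.argv[1:5]]
o=sensors.get_obs(); q=o['tool_rot']; M=R.from_quat([q[1],q[2],q[3],q[0]]).as_matrix()
cur=np.degrees(np.arctan2(M[1,1],M[0,1])); turn=-((a[3]-cur+90)%180-90)
M2=M@R.from_euler('z',turn,degrees=True).as_matrix()
s=M2.T@(np.array(a[:3])-o['eef_pos'])
print('t %.2f at'%o['t'],o['eef_pos'].round(4),'jaw %.2f tilt %.2f'%(cur%180,np.degrees(np.arccos(-M[2,2]))),'q',o['q'].round(2),'grip',round(o['gripper_width']*85.4,1),'F',o['contact_force'].round(1))
print('turn %.2f then shift(mm)'%turn,(s*1e3).round(1), 'row counts @45mm xy %.1f'%(np.linalg.norm(s[:2])/.045))
E
python3 go.py .5886 .095 .40 4.4
```

```text
t 0.15 at [ 0.2552 -0.6247  0.404 ] jaw 112.22 tilt 0.08 q [ 1.07  0.48  0.02  1.56 -0.01  1.11 -0.08] grip 85.4 F [-0.   0.2  0.1]
turn -72.18 then shift(mm) [692.  387.7   4.6] row counts @45mm xy 17.6
```

Request:
{"fn": "play_rows", "kwargs": {
  "commands": [
    [0, 0, 0, -8],
    [0, 0, 0, -8],
    [0, 0, 0, -8],
    [0, 0, 0, -8],
    [0, 0, 0, -8],
    [0, 0, 0, -8],
    [0, 0, 0, -8],
    [0, 0, 0, -8],
    [0, 0, 0, -8.2],
    [0.01, 0.005, 0, 0],
    [0.02, 0.01, 0, 0],
    [0.03, 0.02, 0, 0],
    [0.04, 0.02, 0, 0],
    [0.04, 0.02, 0, 0],
    [0.04, 0.02, 0, 0]
  ],
  "claw": 0.05,
  "force": 40
}}

```text
t: 1.65
eef_pos: [0.3367, -0.4355, 0.4046]
tool_rot: [-0.0, 0.681, 0.732, 0.0]
contact_force: [0.5, 0.5, 0.3]
gripper_width: 0.587
```

```bash
python3 go.py .5886 .095 .40 4.4
```

```text
t 1.65 at [ 0.3367 -0.4355  0.4046] jaw 4.18 tilt 0.02 q [ 1.07  0.29 -0.33  1.84  0.11  1.03  0.77] grip 50.2 F [0.5 0.5 0.3]
turn -0.22 then shift(mm) [509.6 291.9   4.8] row counts @45mm xy 13.1
```

Request:
{"fn": "play_rows", "kwargs": {
  "commands": [
    [0.04, 0.023, 0, -0.2],
    [0.04, 0.023, 0, 0],
    [0.04, 0.023, 0, 0],
    [0.04, 0.023, 0, 0],
    [0.04, 0.023, 0, 0],
    [0.04, 0.023, 0, 0],
    [0.04, 0.023, 0, 0],
    [0.04, 0.023, 0, 0],
    [0.04, 0.023, 0, 0],
    [0.04, 0.023, 0, 0],
    [0.04, 0.023, 0, 0],
    [0.04, 0.023, 0, 0],
    [0.02, 0.011, 0, 0],
    [0.01, 0.005, 0, 0],
    [0, 0, 0, 0]
  ]
}}

```text
t: 3.15
eef_pos: [0.5858, 0.0952, 0.4044]
tool_rot: [-0.0, 0.678, 0.735, -0.0]
contact_force: [-0.2, -0.5, -0.9]
gripper_width: 0.586
```

```bash
python3 go.py .5886 .095 .40 4.4; python3 - <<'E'
from h import *
snap('wrist','w1');snap('top','top1')
E
```

```text
t 3.15 at [0.5858 0.0952 0.4044] jaw 4.65 tilt 0.04 q [ 0.2   0.41 -0.61  1.72  0.26  1.09 -0.41] grip 50.0 F [-0.2 -0.5 -0.9]
turn 0.25 then shift(mm) [-0.4  2.8  4.4] row counts @45mm xy 0.1
```

View pics/w1.png

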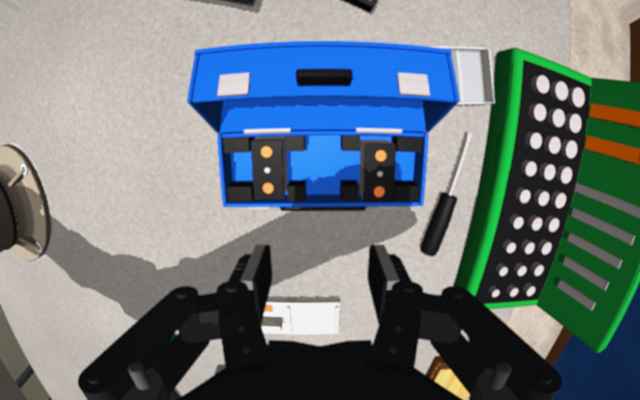

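```bash
python3 - <<'E'
from h import *
c=load('wrist'); f=c['frame']
cv2.imwrite('pics/w1c.png',cv2.resize(f[110:220,210:440],None,fx=3.4,fy=3.4,interpolation=cv2.INTER_CUBIC))
E
```

```text
(no output)
```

View pics/w1c.png

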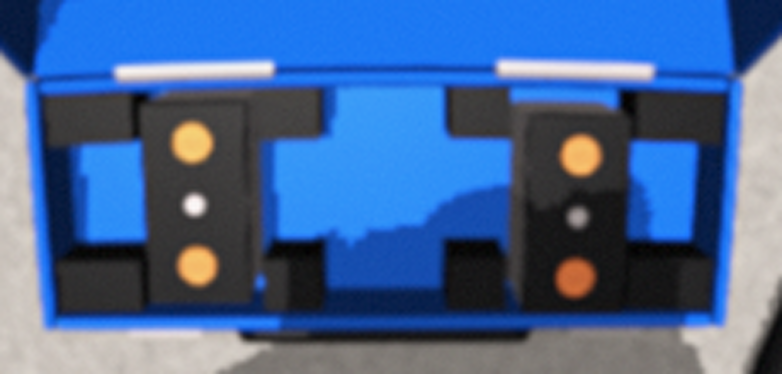

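```bash
python3 - <<'E'
from h import *
c=load('wrist')
def p(x,y,z): return onz(c,210+(x+.5)/3.4-.5,110+(y+.5)/3.4-.5,z)
for n,a,b in [('near',(193,143),(197,266)),('far',(580,156),(574,278))]:
    a=p(*a,.049);b=p(*b,.049);d=a-b; print(n,((a+b)/2).round(4),np.linalg.norm(d).round(4),'jaw deg',np.degrees(np.arctan2(d[1],d[0])).round(1)-90)
q=np.array([p(*a,.042) for a in [(30,80),(742,80),(722,326),(48,327)]])
print(q.round(4),q.mean(0),np.linalg.norm(np.diff(q,axis=0),axis=1)); d=q[1]-q[0]; e=q[2]-q[3]
print(np.degrees(np.arctan2([d[1],e[1]],[d[0],e[0]])))
E
```

```text
near [0.5289 0.1001 0.049 ] 0.04 jaw deg 4.200000000000003
far [0.6506 0.106  0.049 ] 0.04 jaw deg 4.599999999999994
[[0.4708 0.1368 0.042 ]
 [0.702  0.156  0.042 ]
 [0.7087 0.0717 0.042 ]
 [0.4776 0.0525 0.042 ]] [0.58978092 0.10423222 0.042     ] [0.23201755 0.08456306 0.23187032]
[4.74961254 4.72954142]
```

```bash
python3 go.py .5283 .100 .187 4.4
```

```text
t 3.25 at [0.5858 0.0923 0.4044] jaw 4.47 tilt 0.09 q [ 0.2   0.41 -0.6   1.73  0.26  1.09 -0.41] grip 50.6 F [-0.7 -0.9 -0.1]
turn 0.07 then shift(mm) [ 12.3 -56.5 217.4] row counts @45mm xy 1.3
```

Request:
{"fn": "play_rows", "kwargs": {
  "commands": [
    [0.004, -0.018, 0.02, 0],
    [0.005, -0.024, 0.035, 0],
    [0.003, -0.014, 0.04, 0],
    [0, 0, 0.04, 0],
    [0, 0, 0.025, 0],
    [0, 0, 0, 0],
    [0, 0, 0, 0]
  ]
}}

```text
t: 3.95
eef_pos: [0.5296, 0.0998, 0.2453]
tool_rot: [0.0, 0.679, 0.734, -0.0]
contact_force: [-0.2, -0.4, 0.2]
gripper_width: 0.582
```

```bash
python3 go.py .5283 .100 .187 4.4; python3 - <<'E'
from h import *
snap('wrist','w2')
E
```

```text
t 3.95 at [0.5296 0.0998 0.2453] jaw 4.48 tilt 0.04 q [ 0.13  0.53 -0.54  1.98  0.4   0.74 -0.58] grip 49.7 F [-0.2 -0.4  0.2]
turn 0.08 then shift(mm) [ 0.3 -1.3 58.3] row counts @45mm xy 0.0
```

View pics/w2.png

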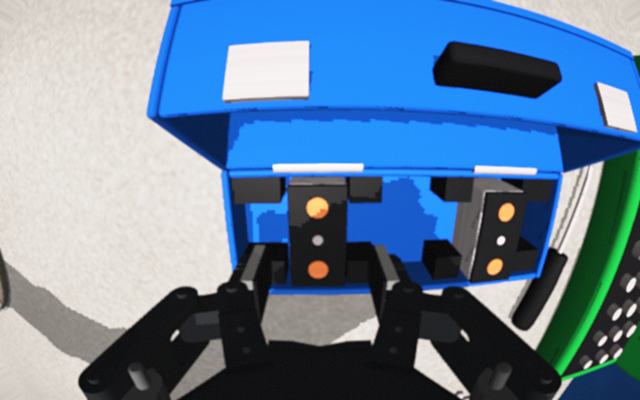

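Request:
{"fn": "play_rows", "kwargs": {
  "commands": [
    [0, -0.0005, 0.02, 0],
    [0, -0.0005, 0.02, 0],
    [0, 0, 0.012, 0],
    [0, 0, 0.006, 0],
    [0, 0, 0, 0]
  ]
}}

```text
t: 4.5
eef_pos: [0.5287, 0.101, 0.1869]
tool_rot: [0.0, 0.678, 0.735, 0.0]
contact_force: [-0.3, 0.0, -0.6]
gripper_width: 0.585
```

Request:
{"fn": "play_rows", "kwargs": {
  "commands": [
    [0, 0, 0, 0],
    [0, 0, 0, 0],
    [0, 0, 0, 0],
    [0, 0, 0, 0],
    [0, 0, 0, 0]
  ],
  "claw": 0.025,
  "force": 40
}}

```text
t: 5.0
eef_pos: [0.529, 0.1013, 0.1877]
tool_rot: [0.001, 0.678, 0.735, 0.001]
contact_force: [0.2, -0.9, 6.9]
gripper_width: 0.389
```

```bash
python3 go.py .448 .362 .36 -15
```

```text
t 5.00 at [0.529  0.1013 0.1877] jaw 4.61 tilt 0.10 q [ 0.08  0.61 -0.49  2.01  0.47  0.63 -0.64] grip 33.2 F [ 0.2 -0.9  6.9]
turn 19.61 then shift(mm) [ 231.  -145.5 -172.4] row counts @45mm xy 6.1
```

Request:
{"fn": "play_rows", "kwargs": {
  "commands": [
    [0, 0, -0.01, 0],
    [0, 0, -0.02, 0],
    [0, 0, -0.03, 0],
    [0, 0, -0.04, 5],
    [0, 0, -0.04, 7],
    [0, 0, -0.03, 7.5],
    [0.02, -0.012, 0, 0],
    [0.035, -0.022, 0, 0],
    [0.04, -0.026, 0, 0],
    [0.04, -0.025, 0, 0],
    [0.04, -0.025, 0, 0],
    [0.035, -0.022, 0, 0],
    [0.02, -0.013, 0, 0],
    [0, 0, 0, 0],
    [0, 0, 0, 0]
  ]
}}

```text
t: 6.5
eef_pos: [0.4469, 0.3605, 0.3566]
tool_rot: [0.0, 0.792, 0.61, -0.001]
contact_force: [0.2, -0.8, -2.3]
gripper_width: 0.388
```

```bash
python3 go.py .405 .374 .182 -15; python3 - <<'E'
from h import *
snap('wrist','w3')
E
```

```text
t 6.50 at [0.4469 0.3605 0.3566] jaw 165.20 tilt 0.07 q [-0.31  0.43 -0.61  1.82  0.29  0.99 -1.3 ] grip 33.1 F [ 0.2 -0.8 -2.3]
turn 0.20 then shift(mm) [  2.4 -43.9 174.6] row counts @45mm xy 1.0
```

View pics/w3.png

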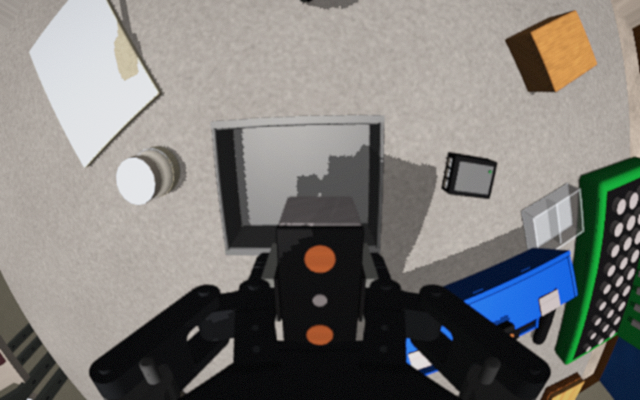

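```bash
python3 - <<'E'
from h import *
c=load('wrist')
q=np.array([onz(c,*a,.065) for a in [(213,123),(383,118),(382,250),(228,253)]])
print(q.round(4),q.mean(0),np.linalg.norm(np.diff(q,axis=0),axis=1)); d=q[1]-q[0]
print(np.degrees(np.arctan2(d[1],d[0])))
P=cloud(c); 
m=(abs(P[...,2]-.065)<.004)&(P[...,1]>.28)&(P[...,1]<.47)&(P[...,0]<.55)&(P[...,0]>.33)
pts=P[m][:,:2]; print(m.sum(),cv2.minAreaRect(pts.astype(np.float32)))
E
```

```text
[[0.3744 0.4471 0.065 ]
 [0.5162 0.4123 0.065 ]
 [0.4907 0.2923 0.065 ]
 [0.3459 0.3263 0.065 ]] [0.4318043  0.36949801 0.065     ] [0.14606085 0.12265438 0.14864993]
-13.807179293019427
3211 ((0.4298904538154602, 0.36959052085876465), (0.12919726967811584, 0.15069906413555145), 76.40940856933594)
```

```bash
python3 go.py .402 .3765 .188 -13.5
```

```text
t 6.55 at [0.4476 0.3595 0.3565] jaw 165.08 tilt 0.09 q [-0.31  0.43 -0.61  1.82  0.29  0.99 -1.3 ] grip 33.4 F [-0.1 -1.2 -1.8]
turn -1.42 then shift(mm) [  6.1 -48.3 168.5] row counts @45mm xy 1.1
```

Request:
{"fn": "play_rows", "kwargs": {
  "commands": [
    [0.003, -0.024, 0, -1.4],
    [0.003, -0.024, 0.01, 0],
    [0, 0, 0.03, 0],
    [0, 0, 0.04, 0],
    [0, 0, 0.035, 0],
    [0, 0, 0.025, 0],
    [0, 0, 0.015, 0],
    [0, 0, 0.01, 0],
    [0, 0, 0.0035, 0],
    [0, 0, 0, 0]
  ]
}}

```text
t: 7.55
eef_pos: [0.4051, 0.3793, 0.1917]
tool_rot: [0.0, 0.786, 0.618, 0.004]
contact_force: [4.8, -2.6, 14.2]
gripper_width: 0.392
```

Request:
{"fn": "play_rows", "kwargs": {
  "commands": [
    [0, 0, 0, 0],
    [0, 0, 0, 0],
    [0, 0, 0, 0]
  ],
  "claw": 0.043
}}

```text
t: 7.85
eef_pos: [0.4073, 0.3786, 0.1918]
tool_rot: [0.001, 0.787, 0.618, 0.005]
contact_force: [10.8, -1.2, 9.1]
gripper_width: 0.503
```

```bash
python3 go.py .6505 .1063 .34 4.5
```

```text
t 7.85 at [0.4073 0.3786 0.1918] jaw 166.27 tilt 0.61 q [-0.47  0.63 -0.51  1.97  0.49  0.66 -1.53] grip 42.9 F [10.8 -1.2  9.1]
turn -18.23 then shift(mm) [-290.   222.6 -147.2] row counts @45mm xy 8.1
```

Request:
{"fn": "play_rows", "kwargs": {
  "commands": [
    [0, 0, -0.01, 0],
    [0, 0, -0.02, 0],
    [0, 0, -0.035, 0],
    [0, 0, -0.04, -6],
    [0, 0, -0.03, -6],
    [0, 0, -0.015, -6.2],
    [-0.02, 0.015, 0, 0],
    [-0.035, 0.027, 0, 0],
    [-0.04, 0.031, 0, 0],
    [-0.04, 0.031, 0, 0],
    [-0.04, 0.031, 0, 0],
    [-0.04, 0.031, 0, 0],
    [-0.04, 0.031, 0, 0],
    [-0.025, 0.02, 0, 0],
    [-0.01, 0.008, 0, 0],
    [0, 0, 0, 0],
    [0, 0, 0, 0]
  ],
  "claw": 0.05
}}

```text
t: 9.55
eef_pos: [0.6473, 0.1118, 0.3388]
tool_rot: [-0.001, 0.677, 0.736, 0.0]
contact_force: [-0.7, 0.7, -0.3]
gripper_width: 0.586
```

```bash
python3 go.py .6505 .1063 .187 4.5; python3 - <<'E'
from h import *
snap('wrist','w4')
E
```

```text
t 9.55 at [0.6473 0.1118 0.3388] jaw 4.84 tilt 0.08 q [ 0.16  0.58 -0.6   1.63  0.37  1.04 -0.47] grip 50.0 F [-0.7  0.7 -0.3]
turn 0.34 then shift(mm) [ -6.    2.8 151.8] row counts @45mm xy 0.1
```

View pics/w4.png

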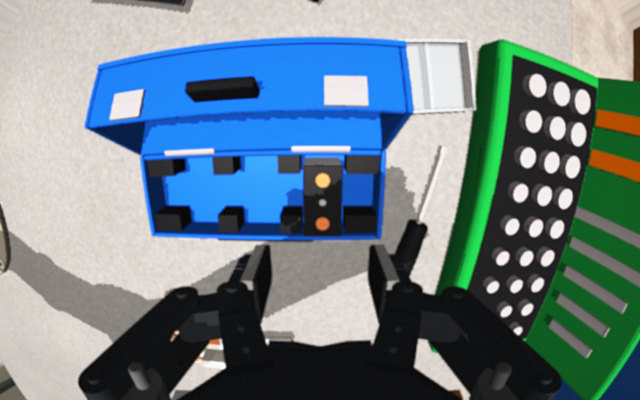

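```bash
python3 - <<'E'
from h import *
c=load('wrist')
a=onz(c,322,181,.049);b=onz(c,322,224,.049);print((a+b)/2,np.linalg.norm(a-b))
q=np.array([onz(c,*a,.042) for a in [(141,154),(387,149),(382,239),(152,237)]]);print(q.round(4),q.mean(0))
cv2.imwrite('pics/w4c.png',cv2.resize(c['frame'][135:250,130:400],None,fx=2.9,fy=2.9,interpolation=cv2.INTER_CUBIC))
E
python3 go.py .6505 .1063 .187 4.5
```

```text
[0.65057553 0.10569009 0.049     ] 0.03977327861077163
[[0.4714 0.1381 0.042 ]
 [0.7034 0.1578 0.042 ]
 [0.7112 0.0722 0.042 ]
 [0.4768 0.0507 0.042 ]] [0.59067376 0.10469966 0.042     ]
t 9.60 at [0.647  0.1124 0.3388] jaw 4.91 tilt 0.08 q [ 0.16  0.58 -0.6   1.63  0.37  1.04 -0.47] grip 50.0 F [-0.4  0.5 -0.3]
turn 0.41 then shift(mm) [ -6.5   3.  151.8] row counts @45mm xy 0.2
```

View pics/w4c.png

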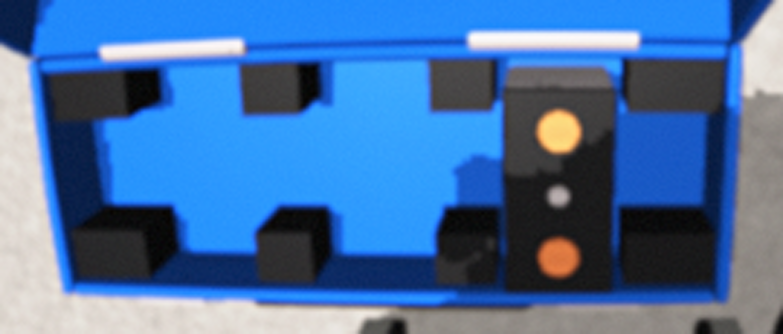

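Request:
{"fn": "play_rows", "kwargs": {
  "commands": [
    [-0.006, 0.003, 0.02, 0.4],
    [0, 0, 0.035, 0],
    [0, 0, 0.035, 0],
    [0, 0, 0.025, 0],
    [0, 0, 0.02, 0],
    [0, 0, 0.012, 0],
    [0, 0, 0.005, 0],
    [0, 0, 0, 0]
  ]
}}

```text
t: 10.4
eef_pos: [0.6515, 0.1051, 0.1864]
tool_rot: [-0.0, 0.679, 0.734, 0.0]
contact_force: [-0.4, 0.4, 0.7]
gripper_width: 0.585
```

Request:
{"fn": "play_rows", "kwargs": {
  "commands": [
    [0, 0, 0, 0],
    [0, 0, 0, 0],
    [0, 0, 0, 0],
    [0, 0, 0, 0],
    [0, 0, 0, 0]
  ],
  "claw": 0.025,
  "force": 40
}}

```text
t: 10.9
eef_pos: [0.6524, 0.1045, 0.1875]
tool_rot: [0.0, 0.68, 0.733, 0.001]
contact_force: [-1.5, -0.2, 5.9]
gripper_width: 0.394
```

```bash
python3 go.py .461 .362 .34 76.5
```

```text
t 10.90 at [0.6524 0.1045 0.1875] jaw 4.32 tilt 0.11 q [ 0.11  0.76 -0.52  1.7   0.49  0.81 -0.56] grip 33.7 F [-1.5 -0.2  5.9]
turn -72.18 then shift(mm) [ 245.9  205.9 -152.7] row counts @45mm xy 7.1
```

Request:
{"fn": "play_rows", "kwargs": {
  "commands": [
    [0, 0, -0.015, 0],
    [0, 0, -0.03, 0],
    [0, 0, -0.04, 0],
    [0, 0, -0.04, -6.2],
    [0, 0, -0.03, -8.2],
    [0, 0, -0.007, -8.2],
    [0, 0, 0, -8.2],
    [0, 0, 0, -8.2],
    [0, 0, 0, -8.2],
    [0, 0, 0, -8.2],
    [0, 0, 0, -8.2],
    [0, 0, 0, -8.2],
    [0.02, 0.017, 0, 0],
    [0.035, 0.029, 0, 0],
    [0.04, 0.034, 0, 0],
    [0.04, 0.034, 0, 0],
    [0.04, 0.034, 0, 0],
    [0.04, 0.034, 0, 0],
    [0.02, 0.016, 0, 0],
    [0.01, 0.008, 0, 0]
  ]
}}

```text
t: 12.9
eef_pos: [0.4667, 0.3571, 0.3491]
tool_rot: [0.0, 0.119, 0.993, 0.0]
contact_force: [0.1, -0.1, -2.5]
gripper_width: 0.392
```

```bash
python3 go.py .461 .362 .190 76.5; python3 - <<'E'
from h import *
snap('wrist','w5')
E
python3 go.py .461 .362 .190 76.5;
```

```text
t 12.90 at [0.4667 0.3571 0.3491] jaw 76.38 tilt 0.03 q [-0.07  0.57 -0.94  1.78  0.52  1.07  0.14] grip 33.5 F [ 0.1 -0.1 -2.5]
turn -0.12 then shift(mm) [  6.7   3.3 159.1] row counts @45mm xy 0.2
t 12.95 at [0.4665 0.3575 0.3491] jaw 76.39 tilt 0.06 q [-0.07  0.57 -0.95  1.78  0.52  1.07  0.14] grip 33.5 F [-1.6  1.  -2.2]
turn -0.11 then shift(mm) [  6.4   3.  159.1] row counts @45mm xy 0.2
```

View pics/w5.png

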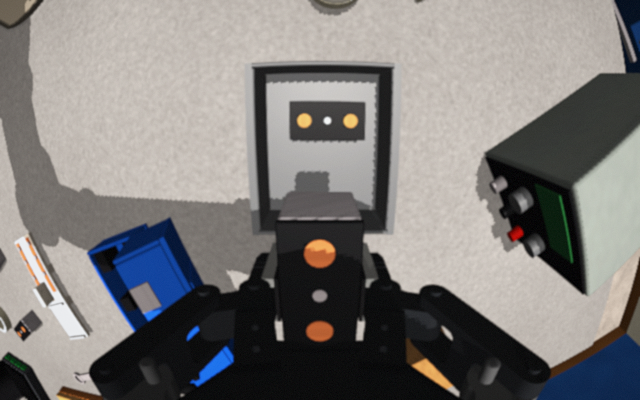

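Request:
{"fn": "play_rows", "kwargs": {
  "commands": [
    [0.0065, 0.003, 0.015, 0],
    [0, 0, 0.03, 0],
    [0, 0, 0.035, 0],
    [0, 0, 0.035, 0],
    [0, 0, 0.025, 0],
    [0, 0, 0.012, 0],
    [0, 0, 0.005, 0],
    [0, 0, 0, 0]
  ]
}}

```text
t: 13.75
eef_pos: [0.4643, 0.3587, 0.1909]
tool_rot: [-0.0, 0.121, 0.993, -0.0]
contact_force: [-0.6, -0.3, -2.5]
gripper_width: 0.395
```

Request:
{"fn": "play_rows", "kwargs": {
  "commands": [
    [0, 0, 0, 0],
    [0, 0, 0, 0],
    [0, 0, 0, 0]
  ],
  "claw": 0.048
}}

```text
t: 14.05
eef_pos: [0.4641, 0.3597, 0.1924]
tool_rot: [0.001, 0.121, 0.993, 0.001]
contact_force: [0.8, 0.5, 0.8]
gripper_width: 0.558
```

```bash
python3 go.py .601 -.284 .34 21
```

```text
t 14.05 at [0.4641 0.3597 0.1924] jaw 76.11 tilt 0.13 q [-0.19  0.76 -0.79  1.87  0.73  0.82 -0.03] grip 47.7 F [0.8 0.5 0.8]
turn 55.11 then shift(mm) [-649.9 -102.5 -148.1] row counts @45mm xy 14.6
```

Request:
{"fn": "play_rows", "kwargs": {
  "commands": [
    [0, 0, -0.01, 0],
    [0, 0, -0.025, 0],
    [0, 0, -0.04, 0],
    [0, 0, -0.04, 7.1],
    [0, 0, -0.028, 8],
    [0, 0, -0.005, 8],
    [0, 0, 0, 8],
    [0, 0, 0, 8],
    [0, 0, 0, 8],
    [0, 0, 0, 8],
    [-0.03, -0.005, 0, 0],
    [-0.04, -0.006, 0, 0],
    [-0.045, -0.007, 0, 0],
    [-0.045, -0.007, 0, 0],
    [-0.045, -0.007, 0, 0],
    [-0.045, -0.007, 0, 0],
    [-0.045, -0.007, 0, 0],
    [-0.045, -0.007, 0, 0],
    [-0.045, -0.007, 0, 0],
    [-0.045, -0.007, 0, 0]
  ]
}}

```text
t: 16.05
eef_pos: [0.5555, -0.0677, 0.3405]
tool_rot: [0.001, 0.566, 0.824, 0.0]
contact_force: [0.7, 0.2, -0.6]
gripper_width: 0.566
```

```bash
python3 go.py .601 -.284 .34 21;python3 - <<'E'
from h import *
snap('top','top2')
E
```

```text
t 16.05 at [ 0.5555 -0.0677  0.3405] jaw 21.05 tilt 0.09 q [ 0.52  0.44 -0.64  1.86  0.32  0.94  0.1 ] grip 48.3 F [ 0.7  0.2 -0.6]
turn 0.05 then shift(mm) [-218.3  -35.     0.6] row counts @45mm xy 4.9
```

View pics/top2.png

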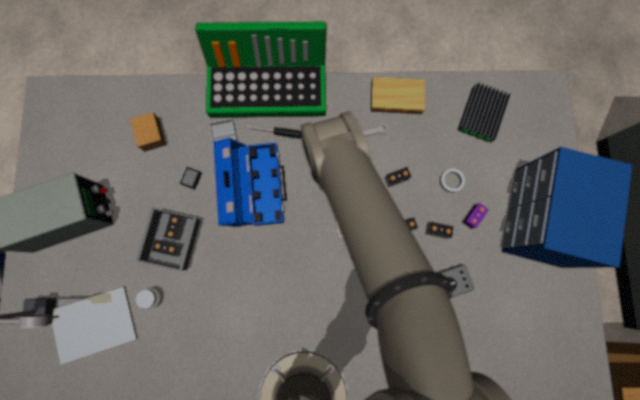

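Request:
{"fn": "play_rows", "kwargs": {
  "commands": [
    [-0.045, -0.007, 0, 0],
    [-0.045, -0.007, 0, 0],
    [-0.045, -0.007, 0, 0],
    [-0.042, -0.007, 0, 0],
    [-0.025, -0.004, 0, 0],
    [-0.012, -0.002, 0, 0],
    [0, 0, 0, 0],
    [0, 0, 0, 0]
  ]
}}

```text
t: 16.9
eef_pos: [0.6006, -0.2759, 0.3396]
tool_rot: [-0.0, 0.565, 0.825, 0.001]
contact_force: [-0.3, 0.8, 0.3]
gripper_width: 0.562
```

```bash
python3 - <<'E'
from h import *
snap('wrist','w6')
E
python3 go.py .601 -.284 .183 21
```

```text
t 16.95 at [ 0.6006 -0.2755  0.3396] jaw 21.19 tilt 0.07 q [ 0.73  0.58 -0.57  1.62  0.35  1.04  0.43] grip 48.0 F [-0.5  0.4 -0.7]
turn 0.19 then shift(mm) [ -8.3  -2.8 156.6] row counts @45mm xy 0.2
```

View pics/w6.png

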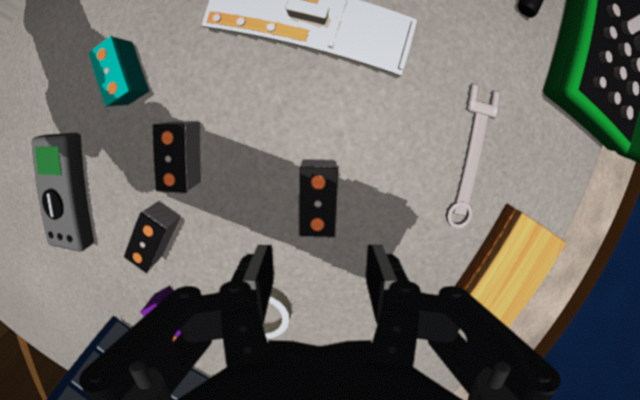

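```bash
cat > pr.py <<'E'
# pr.py z u1 v1 u2 v2 : disc pair in last wrist image
from h import *
z,*v=map(float,sys.argv[1:]); c=load('wrist')
a=onz(c,v[0],v[1],z);b=onz(c,v[2],v[3],z);d=a-b;m=(a+b)/2
print(m.round(4),'dist %.4f'%np.linalg.norm(d),'jaw %.1f'%((np.degrees(np.arctan2(d[1],d[0]))+180)%180-90))
E
python3 pr.py .044 318 182 317 225; python3 pr.py .044 167 137.5 168.5 179.5;python3 pr.py .044 148 231 137.5 259.5
python3 go.py .601 -.284 .183 21
```

```text
[ 0.6033 -0.2851  0.044 ] dist 0.0408 jaw 19.8
[ 0.4558 -0.2945  0.044 ] dist 0.0403 jaw 17.2
[ 0.445  -0.3973  0.044 ] dist 0.0420 jaw -12.0
t 16.95 at [ 0.6006 -0.2755  0.3396] jaw 21.19 tilt 0.07 q [ 0.73  0.58 -0.57  1.62  0.35  1.04  0.43] grip 48.0 F [-0.5  0.4 -0.7]
turn 0.19 then shift(mm) [ -8.3  -2.8 156.6] row counts @45mm xy 0.2
```

Request:
{"fn": "play_rows", "kwargs": {
  "commands": [
    [-0.005, -0.0008, 0.015, 0.8],
    [-0.005, -0.0007, 0.03, 0],
    [0, 0, 0.035, 0],
    [0, 0, 0.035, 0],
    [0, 0, 0.025, 0],
    [0, 0, 0.012, 0],
    [0, 0, 0.004, 0],
    [0, 0, 0, 0]
  ]
}}

```text
t: 17.75
eef_pos: [0.6028, -0.2876, 0.1833]
tool_rot: [0.0, 0.572, 0.82, 0.0]
contact_force: [0.5, -0.7, -1.1]
gripper_width: 0.564
```

Request:
{"fn": "play_rows", "kwargs": {
  "commands": [
    [0, 0, 0, 0],
    [0, 0, 0, 0],
    [0, 0, 0, 0],
    [0, 0, 0, 0],
    [0, 0, 0, 0]
  ],
  "claw": 0.025,
  "force": 40
}}

```text
t: 18.25
eef_pos: [0.6032, -0.2881, 0.1848]
tool_rot: [0.001, 0.572, 0.82, 0.0]
contact_force: [-0.7, 0.4, 7.0]
gripper_width: 0.397
```

```bash
python3 go.py .6518 .1085 .32 4.6
```

```text
t 18.25 at [ 0.6032 -0.2881  0.1848] jaw 20.21 tilt 0.15 q [ 0.69  0.77 -0.48  1.68  0.47  0.8   0.34] grip 33.9 F [-0.7  0.4  7. ]
turn 15.61 then shift(mm) [ 391.3   80.5 -135.5] row counts @45mm xy 8.9
```

Request:
{"fn": "play_rows", "kwargs": {
  "commands": [
    [0, 0, -0.015, 0],
    [0, 0, -0.03, 0],
    [0, 0, -0.04, 5],
    [0, 0, -0.035, 5.3],
    [0, 0, -0.015, 5.3],
    [0.025, 0.005, 0, 0],
    [0.04, 0.008, 0, 0],
    [0.045, 0.01, 0, 0],
    [0.045, 0.01, 0, 0],
    [0.045, 0.009, 0, 0],
    [0.045, 0.009, 0, 0],
    [0.045, 0.009, 0, 0],
    [0.04, 0.008, 0, 0],
    [0.03, 0.006, 0, 0],
    [0.02, 0.004, 0, 0],
    [0.01, 0.002, 0, 0],
    [0, 0, 0, 0],
    [0, 0, 0, 0]
  ]
}}

```text
t: 20.05
eef_pos: [0.6509, 0.1056, 0.3182]
tool_rot: [0.0, 0.679, 0.735, -0.001]
contact_force: [1.2, -0.3, -3.2]
gripper_width: 0.393
```

```bash
python3 - <<'E'
from h import *
c=snap('wrist','w7')
cv2.imwrite('pics/w7c.png',cv2.resize(c['frame'][120:280,130:400],None,fx=2.9,fy=2.9,interpolation=cv2.INTER_CUBIC))
E
python3 go.py .652 .107 .19 4.6
```

```text
t 20.10 at [0.651  0.105  0.3181] jaw 4.48 tilt 0.10 q [ 0.12  0.59 -0.54  1.64  0.35  1.   -0.45] grip 33.3 F [ 0.2 -0.6 -2.1]
turn -0.12 then shift(mm) [  2.1   1.3 128.1] row counts @45mm xy 0.1
```

View pics/w7c.png

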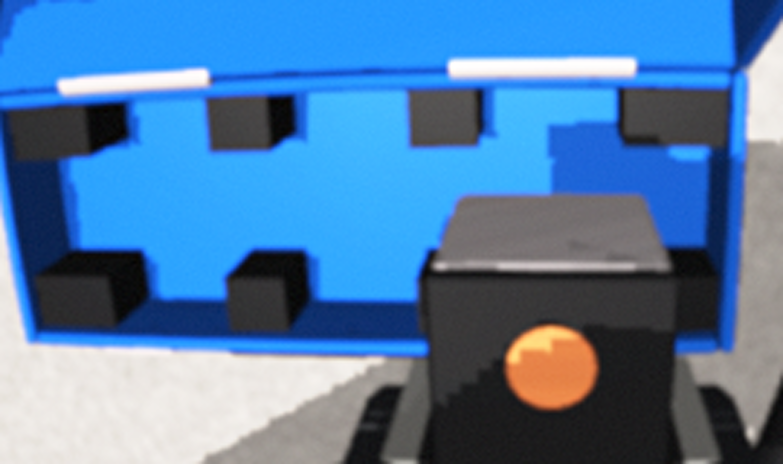

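```bash
python3 - <<'E'
from h import *
c=load('wrist')
def p(x,y,z): return onz(c,130+(x+.5)/2.9-.5,120+(y+.5)/2.9-.5,z)
for z,pts in [(.035,[(482,93),(620,93),(267,97),(409,95)]),(.005,[(478,145),(624,145),(267,150),(411,147)]),(.042,[(0,108),(745,75),(733,350),(30,345)])]:
    q=np.array([p(*a,z) for a in pts]); print(z,q[:,:2].round(4).tolist(),q.mean(0).round(4), 'bay3 mid',q[:2].mean(0).round(4),'bay2 mid',q[2:].mean(0).round(4))
E
```

```text
0.035 [[0.6288, 0.1432], [0.6679, 0.1463], [0.5655, 0.1383], [0.608, 0.1412]] [0.6175 0.1422 0.035 ] bay3 mid [0.6484 0.1447 0.035 ] bay2 mid [0.5867 0.1397 0.035 ]
0.005 [[0.6267, 0.1215], [0.6735, 0.1252], [0.5561, 0.1152], [0.605, 0.1193]] [0.6153 0.1203 0.005 ] bay3 mid [0.6501 0.1234 0.005 ] bay2 mid [0.5805 0.1172 0.005 ]
0.042 [[0.475, 0.1329], [0.7016, 0.1557], [0.7098, 0.0725], [0.4777, 0.0515]] [0.591  0.1031 0.042 ] bay3 mid [0.5883 0.1443 0.042 ] bay2 mid [0.5937 0.062  0.042 ]
```

Request:
{"fn": "play_rows", "kwargs": {
  "commands": [
    [0.0015, 0.001, 0.02, 0],
    [0, 0, 0.035, 0],
    [0, 0, 0.03, 0],
    [0, 0, 0.015, 0],
    [0, 0, 0.01, 0],
    [0, 0, 0.008, 0],
    [0, 0, 0.005, 0],
    [0, 0, 0, 0]
  ]
}}

```text
t: 20.9
eef_pos: [0.6519, 0.1087, 0.1954]
tool_rot: [0.0, 0.678, 0.735, 0.0]
contact_force: [-1.0, -0.5, -2.3]
gripper_width: 0.39
```

```bash
python3 go.py .652 .1065 .19 4.6
```

```text
t 20.90 at [0.6519 0.1087 0.1954] jaw 4.61 tilt 0.02 q [ 0.07  0.74 -0.47  1.7   0.44  0.8  -0.53] grip 33.3 F [-1.  -0.5 -2.3]
turn 0.01 then shift(mm) [-2.2 -0.1  5.4] row counts @45mm xy 0.0
```

Entered the bay without contact. Lower the last bit and release.

Request:
{"fn": "play_rows", "kwargs": {
  "commands": [
    [-0.001, 0, 0.004, 0],
    [0, 0, 0.001, 0],
    [0, 0, 0, 0]
  ]
}}

```text
t: 21.2
eef_pos: [0.6519, 0.1077, 0.1904]
tool_rot: [0.0, 0.678, 0.735, 0.0]
contact_force: [0.5, -0.0, -2.3]
gripper_width: 0.397
```

Request:
{"fn": "play_rows", "kwargs": {
  "commands": [
    [0, 0, 0, 0],
    [0, 0, 0, 0],
    [0, 0, 0, 0]
  ],
  "claw": 0.048
}}

```text
t: 21.5
eef_pos: [0.652, 0.1079, 0.1907]
tool_rot: [0.0, 0.678, 0.735, 0.0]
contact_force: [-0.3, 0.0, -0.2]
gripper_width: 0.56
```

Request:
{"fn": "play_rows", "kwargs": {
  "commands": [
    [0, 0, -0.01, 0],
    [0, 0, -0.02, 0],
    [0, 0, -0.035, 0],
    [0, 0, -0.04, 0],
    [0, 0, -0.04, 0]
  ]
}}

```text
t: 22.0
eef_pos: [0.6516, 0.1078, 0.3374]
tool_rot: [-0.0, 0.678, 0.735, 0.0]
contact_force: [0.5, -0.2, -0.1]
gripper_width: 0.558
```

```bash
python3 - <<'E'
from h import *
c=snap('wrist','w8')
c=snap('top','top3')
E
python3 go.py .4555 -.2945 .33 17.3
```

```text
t 22.10 at [0.6536 0.1089 0.3428] jaw 4.62 tilt 0.66 q [ 0.12  0.57 -0.55  1.62  0.34  1.03 -0.44] grip 48.2 F [ 0.   0.4 -0.2]
turn -12.68 then shift(mm) [-326.3 -309.2    9.5] row counts @45mm xy 10.0
```

View pics/w8.png

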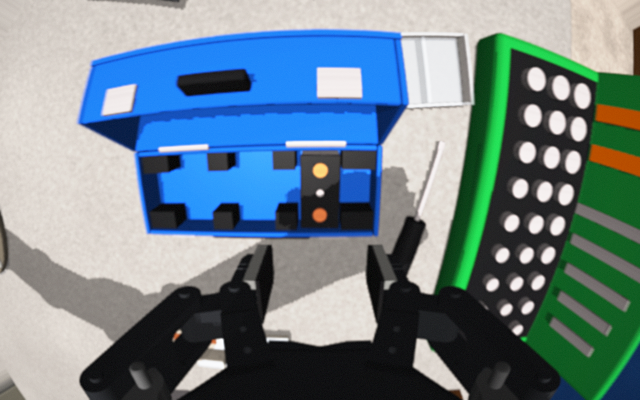

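View pics/top3.png

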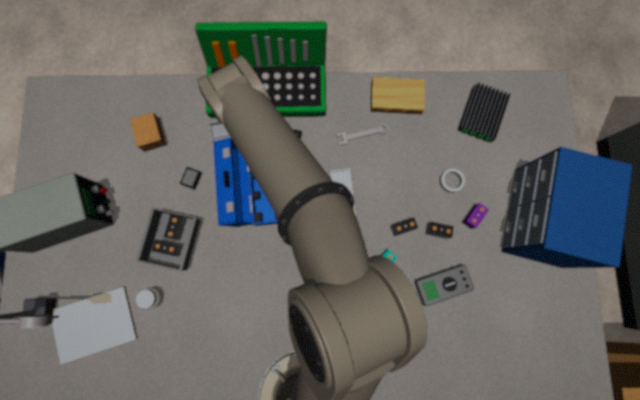

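Request:
{"fn": "play_rows", "kwargs": {
  "commands": [
    [0, 0, 0, -6.3],
    [0, 0, 0, -6.4],
    [-0.02, -0.02, 0, 0],
    [-0.03, -0.028, 0, 0],
    [-0.034, -0.032, 0, 0],
    [-0.034, -0.032, 0, 0],
    [-0.034, -0.032, 0, 0],
    [-0.034, -0.032, 0, 0],
    [-0.034, -0.032, 0, 0],
    [-0.034, -0.032, 0, 0],
    [-0.03, -0.029, 0, 0],
    [-0.022, -0.021, 0, 0],
    [-0.015, -0.014, 0, 0],
    [-0.005, -0.004, 0, 0],
    [0, 0, 0, 0],
    [0, 0, 0, 0]
  ]
}}

```text
t: 23.7
eef_pos: [0.4555, -0.2938, 0.3354]
tool_rot: [0.0, 0.592, 0.806, 0.0]
contact_force: [0.7, 0.7, -0.4]
gripper_width: 0.563
```

```bash
python3 - <<'E'
from h import *
c=snap('wrist','w9')
E
python3 go.py .4555 -.2945 .183 17.3
```

```text
t 23.75 at [ 0.4557 -0.2935  0.3354] jaw 17.46 tilt 0.05 q [ 0.91  0.4  -0.56  1.91  0.26  0.91  0.52] grip 48.2 F [-0.1 -0.1 -0.7]
turn 0.16 then shift(mm) [ -1.   -0.6 152.3] row counts @45mm xy 0.0
```

View pics/w9.png

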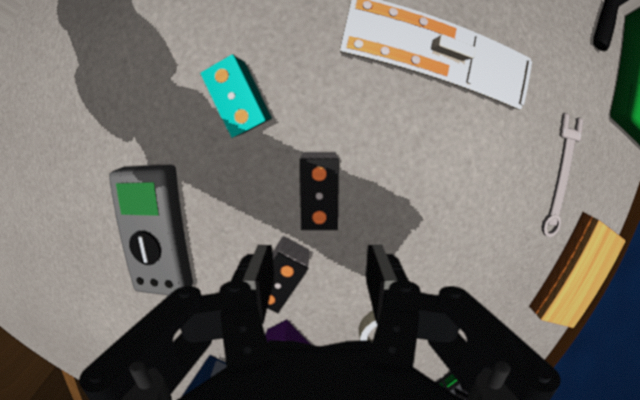

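```bash
python3 pr.py .044 319.5 174 319.5 217; python3 pr.py .044 287 271 270 299
```

```text
[ 0.4567 -0.2942  0.044 ] dist 0.0395 jaw 17.4
[ 0.4453 -0.3956  0.044 ] dist 0.0395 jaw -11.9
```

Request:
{"fn": "play_rows", "kwargs": {
  "commands": [
    [-0.0005, 0.0008, 0.02, 0.1],
    [0, 0, 0.035, 0],
    [0, 0, 0.035, 0],
    [0, 0, 0.03, 0],
    [0, 0, 0.02, 0],
    [0, 0, 0.008, 0],
    [0, 0, 0.0045, 0],
    [0, 0, 0, 0]
  ]
}}

```text
t: 24.55
eef_pos: [0.4563, -0.2949, 0.183]
tool_rot: [0.0, 0.593, 0.805, 0.0]
contact_force: [-0.2, -0.1, -0.1]
gripper_width: 0.562
```

Request:
{"fn": "play_rows", "kwargs": {
  "commands": [
    [0, 0, 0, 0],
    [0, 0, 0, 0],
    [0, 0, 0, 0],
    [0, 0, 0, 0],
    [0, 0, 0, 0]
  ],
  "claw": 0.025,
  "force": 40
}}

```text
t: 25.05
eef_pos: [0.4563, -0.2956, 0.1839]
tool_rot: [0.001, 0.593, 0.805, 0.0]
contact_force: [-0.3, 0.8, 6.5]
gripper_width: 0.393
```

```bash
python3 go.py .590 .103 .32 4.6
```

```text
t 25.05 at [ 0.4563 -0.2956  0.1839] jaw 17.22 tilt 0.12 q [ 0.81  0.62 -0.45  2.    0.44  0.62  0.37] grip 33.6 F [-0.3  0.8  6.5]
turn 12.62 then shift(mm) [ 386.4  165.4 -136.3] row counts @45mm xy 9.3
```

Request:
{"fn": "play_rows", "kwargs": {
  "commands": [
    [0, 0, -0.015, 0],
    [0, 0, -0.03, 0],
    [0, 0, -0.04, 4],
    [0, 0, -0.035, 4.3],
    [0, 0, -0.016, 4.3],
    [0.022, 0.009, 0, 0],
    [0.035, 0.015, 0, 0],
    [0.042, 0.018, 0, 0],
    [0.042, 0.018, 0, 0],
    [0.042, 0.018, 0, 0],
    [0.042, 0.018, 0, 0],
    [0.042, 0.018, 0, 0],
    [0.042, 0.018, 0, 0],
    [0.035, 0.015, 0, 0],
    [0.025, 0.011, 0, 0],
    [0.013, 0.006, 0, 0],
    [0.004, 0.001, 0, 0],
    [0, 0, 0, 0],
    [0, 0, 0, 0]
  ]
}}

```text
t: 26.95
eef_pos: [0.5889, 0.1005, 0.3186]
tool_rot: [0.0, 0.679, 0.734, -0.001]
contact_force: [-0.1, 0.3, -2.0]
gripper_width: 0.391
```

```bash
python3 - <<'E'
from h import *
c=snap('wrist','w10')
E
python3 go.py .590 .103 .196 4.6
```

```text
t 27.00 at [0.5889 0.1005 0.3186] jaw 4.47 tilt 0.09 q [ 0.16  0.51 -0.58  1.79  0.34  0.94 -0.48] grip 33.5 F [-0.1 -0.7 -2.7]
turn -0.13 then shift(mm) [  2.6   1.3 122.5] row counts @45mm xy 0.1
```

View pics/w10.png

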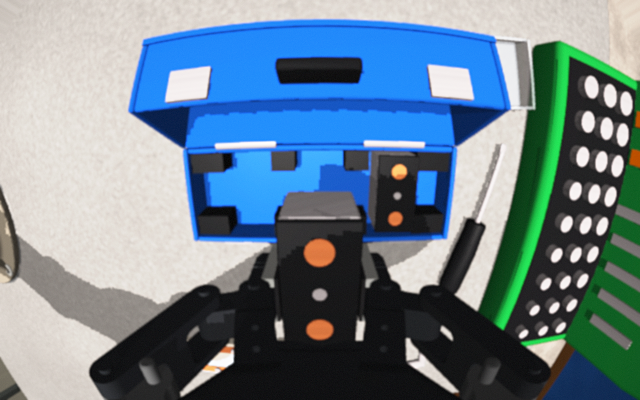

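Request:
{"fn": "play_rows", "kwargs": {
  "commands": [
    [0.001, 0.001, 0.02, 0],
    [0, 0, 0.035, 0],
    [0, 0, 0.03, 0],
    [0, 0, 0.015, 0],
    [0, 0, 0.01, 0],
    [0, 0, 0.008, 0],
    [0, 0, 0.005, 0],
    [0, 0, 0, 0]
  ]
}}

```text
t: 27.8
eef_pos: [0.5902, 0.1037, 0.1959]
tool_rot: [0.0, 0.678, 0.735, 0.0]
contact_force: [0.3, -0.3, -1.4]
gripper_width: 0.395
```

```bash
python3 go.py .590 .103 .190 4.6
```

```text
t 27.80 at [0.5902 0.1037 0.1959] jaw 4.61 tilt 0.02 q [ 0.09  0.67 -0.49  1.86  0.46  0.73 -0.58] grip 33.7 F [ 0.3 -0.3 -1.4]
turn 0.01 then shift(mm) [-0.7 -0.3  5.9] row counts @45mm xy 0.0
```

Request:
{"fn": "play_rows", "kwargs": {
  "commands": [
    [0, 0, 0.004, 0],
    [0, 0, 0.0015, 0],
    [0, 0, 0, 0]
  ]
}}

```text
t: 28.1
eef_pos: [0.5901, 0.1037, 0.1903]
tool_rot: [0.0, 0.678, 0.735, 0.0]
contact_force: [-0.3, 0.6, -2.2]
gripper_width: 0.393
```

Request:
{"fn": "play_rows", "kwargs": {
  "commands": [
    [0, 0, 0, 0],
    [0, 0, 0, 0],
    [0, 0, 0, 0]
  ],
  "claw": 0.048
}}

```text
t: 28.4
eef_pos: [0.5903, 0.1038, 0.1906]
tool_rot: [0.0, 0.678, 0.735, 0.0]
contact_force: [0.2, -0.7, 0.5]
gripper_width: 0.563
```

Request:
{"fn": "play_rows", "kwargs": {
  "commands": [
    [0, 0, -0.01, 0],
    [0, 0, -0.02, 0],
    [0, 0, -0.035, 0],
    [0, 0, -0.04, 0],
    [0, 0, -0.04, 0]
  ]
}}

```text
t: 28.9
eef_pos: [0.5897, 0.1038, 0.3373]
tool_rot: [-0.0, 0.678, 0.735, 0.0]
contact_force: [1.5, -0.0, 0.1]
gripper_width: 0.564
```

```bash
python3 - <<'E'
from h import *
c=snap('wrist','w11')
c=snap('top','top4')
E
python3 go.py .4453 -.396 .33 -12
```

```text
t 29.00 at [0.5917 0.1049 0.342 ] jaw 4.62 tilt 0.62 q [ 0.17  0.49 -0.59  1.77  0.32  0.97 -0.47] grip 48.3 F [ 0.2 -0.1 -0.2]
turn 16.62 then shift(mm) [-520.5  -39.2    9.3] row counts @45mm xy 11.6
```

View pics/w11.png

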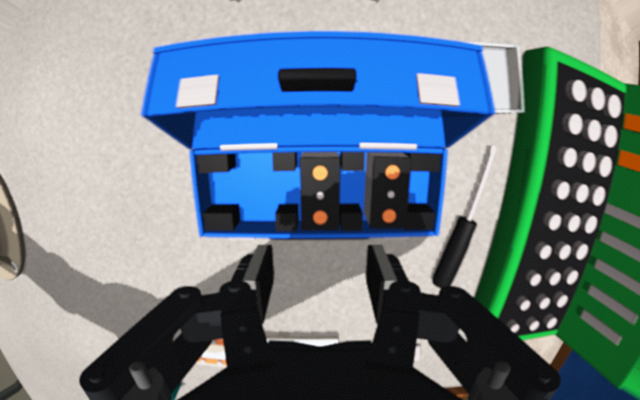

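View pics/top4.png

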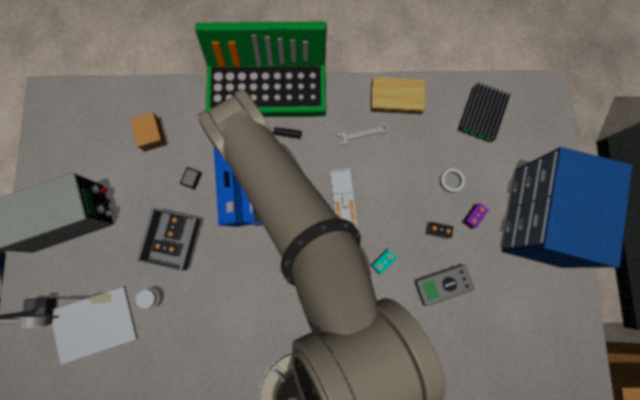

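Request:
{"fn": "play_rows", "kwargs": {
  "commands": [
    [0, 0, 0, 5.5],
    [0, 0, 0, 5.5],
    [0, 0, 0, 5.6],
    [-0.03, -0.002, 0, 0],
    [-0.04, -0.003, 0, 0],
    [-0.046, -0.004, 0, 0],
    [-0.046, -0.004, 0, 0],
    [-0.046, -0.004, 0, 0],
    [-0.046, -0.004, 0, 0],
    [-0.046, -0.003, 0, 0],
    [-0.046, -0.003, 0, 0],
    [-0.046, -0.003, 0, 0],
    [-0.046, -0.003, 0, 0],
    [-0.04, -0.003, 0, 0],
    [-0.027, -0.002, 0, 0],
    [-0.015, -0.001, 0, 0],
    [0, 0, 0, 0],
    [0, 0, 0, 0]
  ]
}}

```text
t: 30.8
eef_pos: [0.4446, -0.3953, 0.3352]
tool_rot: [-0.0, 0.777, 0.63, 0.001]
contact_force: [0.9, -0.6, 0.8]
gripper_width: 0.556
```

```bash
python3 - <<'E'
from h import *
c=snap('wrist','w12')
E
python3 go.py .4453 -.396 .183 -12
```

```text
t 30.85 at [ 0.445  -0.3948  0.3353] jaw 168.18 tilt 0.07 q [ 0.92  0.45 -0.39  1.8   0.21  0.93  0.23] grip 47.9 F [0.9 0.2 0.3]
turn 0.18 then shift(mm) [ -1.3   0.6 152.3] row counts @45mm xy 0.0
```

View pics/w12.png

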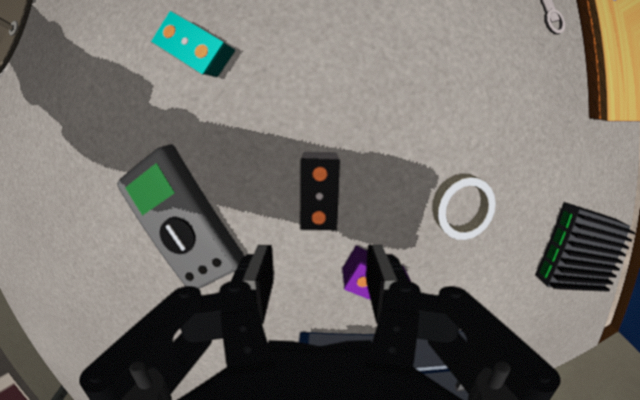

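```bash
python3 pr.py .044 319.5 174 319 217.5; python3 - <<'E'
from h import *
c=load('top'); print(onz(c,476,215,.044)); P=cloud(c)
m=(P[...,2]>.06)&(P[...,1]<-.35)&(P[...,1]>-.8)&(P[...,0]>.3)&(P[...,0]<.8)
q=P[m]; print(q[:,1].max(), q[:,2].max(), cv2.boxPoints(cv2.minAreaRect(q[q[:,2]>.1][:,:2].astype(np.float32))))
E
```

```text
[ 0.4446 -0.3958  0.044 ] dist 0.0399 jaw -12.5
[ 0.48192902 -0.49799406  0.044     ]
-0.5728518352288068 0.22606362088988186 [[ 0.32894152 -0.7503168 ]
 [ 0.580414   -0.8224513 ]
 [ 0.63485664 -0.63265544]
 [ 0.38338417 -0.56052095]]
```

Request:
{"fn": "play_rows", "kwargs": {
  "commands": [
    [-0.001, 0, 0.02, 0.5],
    [0, 0, 0.035, 0],
    [0, 0, 0.035, 0],
    [0, 0, 0.03, 0],
    [0, 0, 0.02, 0],
    [0, 0, 0.008, 0],
    [0, 0, 0.0045, 0],
    [0, 0, 0, 0]
  ]
}}

```text
t: 31.65
eef_pos: [0.4444, -0.3972, 0.1832]
tool_rot: [0.0, 0.779, 0.627, 0.0]
contact_force: [-0.0, -0.6, -0.3]
gripper_width: 0.56
```

Request:
{"fn": "play_rows", "kwargs": {
  "commands": [
    [0, 0, 0, 0],
    [0, 0, 0, 0],
    [0, 0, 0, 0],
    [0, 0, 0, 0],
    [0, 0, 0, 0]
  ],
  "claw": 0.025,
  "force": 40
}}

```text
t: 32.15
eef_pos: [0.4443, -0.398, 0.184]
tool_rot: [0.001, 0.78, 0.626, 0.0]
contact_force: [-0.9, 0.1, 6.7]
gripper_width: 0.394
```

```bash
python3 go.py .5284 .0985 .32 4.6
```

```text
t 32.15 at [ 0.4443 -0.398   0.184 ] jaw 167.52 tilt 0.12 q [ 0.87  0.65 -0.32  1.88  0.32  0.66  0.14] grip 33.7 F [-0.9  0.1  6.7]
turn -17.08 then shift(mm) [ 488.   123.8 -136.4] row counts @45mm xy 11.2
```

Request:
{"fn": "play_rows", "kwargs": {
  "commands": [
    [0, 0, -0.015, 0],
    [0, 0, -0.03, 0],
    [0, 0, -0.04, -5.5],
    [0, 0, -0.035, -5.8],
    [0, 0, -0.016, -5.8],
    [0.025, 0.006, 0, 0],
    [0.04, 0.01, 0, 0],
    [0.045, 0.012, 0, 0],
    [0.045, 0.012, 0, 0],
    [0.045, 0.012, 0, 0],
    [0.045, 0.012, 0, 0],
    [0.045, 0.011, 0, 0],
    [0.045, 0.011, 0, 0],
    [0.045, 0.011, 0, 0],
    [0.043, 0.011, 0, 0],
    [0.032, 0.008, 0, 0],
    [0.02, 0.005, 0, 0],
    [0.01, 0.002, 0, 0],
    [0, 0, 0, 0],
    [0, 0, 0, 0]
  ]
}}

```text
t: 34.15
eef_pos: [0.5271, 0.094, 0.3187]
tool_rot: [0.0, 0.679, 0.735, -0.001]
contact_force: [-0.4, -0.2, -1.4]
gripper_width: 0.389
```

```bash
python3 - <<'E'
from h import *
c=snap('wrist','w13')
E
python3 go.py .5284 .097 .196 4.6
```

```text
t 34.20 at [0.5271 0.0936 0.3186] jaw 4.49 tilt 0.09 q [ 0.2   0.42 -0.61  1.94  0.31  0.88 -0.49] grip 33.5 F [-0.3  0.1 -1.9]
turn -0.11 then shift(mm) [  3.4   1.6 122.6] row counts @45mm xy 0.1
```

View pics/w13.png

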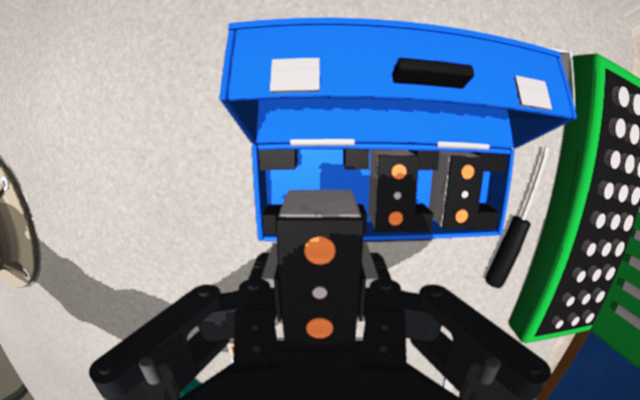

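Request:
{"fn": "play_rows", "kwargs": {
  "commands": [
    [0.002, 0.0012, 0.02, 0],
    [0, 0, 0.035, 0],
    [0, 0, 0.03, 0],
    [0, 0, 0.015, 0],
    [0, 0, 0.01, 0],
    [0, 0, 0.008, 0],
    [0, 0, 0.005, 0],
    [0, 0, 0, 0]
  ]
}}

```text
t: 35.0
eef_pos: [0.5285, 0.0976, 0.1958]
tool_rot: [0.0, 0.678, 0.735, 0.0]
contact_force: [-0.6, 0.8, -2.5]
gripper_width: 0.391
```

```bash
python3 go.py .5284 .097 .190 4.6
```

```text
t 35.00 at [0.5285 0.0976 0.1958] jaw 4.61 tilt 0.02 q [ 0.1   0.6  -0.51  2.    0.47  0.65 -0.63] grip 33.4 F [-0.6  0.8 -2.5]
turn 0.01 then shift(mm) [-0.6 -0.1  5.8] row counts @45mm xy 0.0
```

Request:
{"fn": "play_rows", "kwargs": {
  "commands": [
    [0, 0, 0.004, 0],
    [0, 0, 0.0015, 0],
    [0, 0, 0, 0]
  ]
}}

```text
t: 35.3
eef_pos: [0.5283, 0.0976, 0.1903]
tool_rot: [0.0, 0.678, 0.735, 0.0]
contact_force: [-0.3, -0.3, -3.1]
gripper_width: 0.392
```

Request:
{"fn": "play_rows", "kwargs": {
  "commands": [
    [0, 0, 0, 0],
    [0, 0, 0, 0],
    [0, 0, 0, 0]
  ],
  "claw": 0.048
}}

```text
t: 35.6
eef_pos: [0.5285, 0.0977, 0.1905]
tool_rot: [0.0, 0.678, 0.735, 0.0]
contact_force: [0.4, -0.6, 0.7]
gripper_width: 0.559
```

Request:
{"fn": "play_rows", "kwargs": {
  "commands": [
    [0, 0, -0.01, 0],
    [0, 0, -0.02, 0],
    [0, 0, -0.035, 0],
    [0, 0, -0.04, 0],
    [0, 0, -0.04, 0],
    [0, 0, 0, 0],
    [0, 0, 0, 0]
  ]
}}

```text
t: 36.3
eef_pos: [0.5285, 0.0976, 0.3368]
tool_rot: [0.001, 0.678, 0.735, 0.001]
contact_force: [0.4, -0.4, -0.9]
gripper_width: 0.563
```

```bash
python3 - <<'E'
from h import *
c=snap('wrist','w14')
cv2.imwrite('pics/w14c.png',cv2.resize(c['frame'][120:250,230:520],None,fx=2.7,fy=2.7,interpolation=cv2.INTER_CUBIC))
E
python3 go.py .5285 -.1255 .32 94.6
```

```text
t 36.35 at [0.528  0.0974 0.3354] jaw 4.61 tilt 0.03 q [ 0.21  0.4  -0.63  1.92  0.3   0.91 -0.49] grip 47.8 F [ 0.8 -0.  -0.6]
turn -89.99 then shift(mm) [  17.4 -222.2   15.5] row counts @45mm xy 5.0
```

View pics/w14c.png

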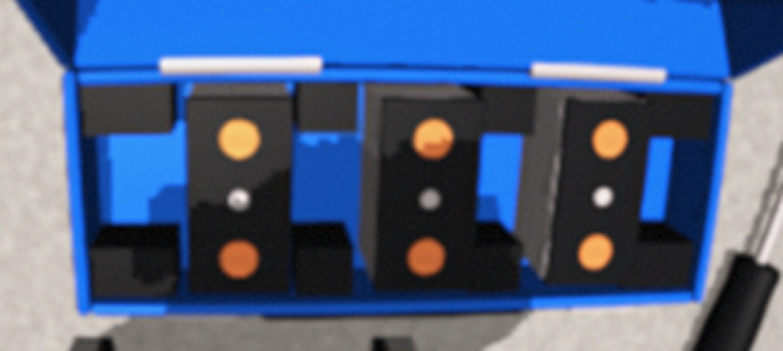

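```bash
python3 - <<'E'
from h import *
c=load('wrist')
def p(x,y,z): return onz(c,230+(x+.5)/2.7-.5,120+(y+.5)/2.7-.5,z)
for a,b in [((239,140),(238,259)),((433,139),(426,257)),((609,140),(596,252))]:
    a=p(*a,.049);b=p(*b,.049);d=a-b;print(((a+b)/2).round(4),np.linalg.norm(d).round(4),np.degrees(np.arctan2(d[1],d[0])).round(1)-90)
E
```

```text
[0.5284 0.0995 0.049 ] 0.0398 4.099999999999994
[0.5905 0.1051 0.049 ] 0.0401 4.900000000000006
[0.6523 0.1111 0.049 ] 0.0399 4.799999999999997
```

Request:
{"fn": "play_rows", "kwargs": {
  "commands": [
    [0, 0, 0, -8.2],
    [0, 0, 0, -8.2],
    [0, 0, 0, -8.2],
    [0, 0, 0, -8.2],
    [0, 0, 0, -8.2],
    [0, 0, 0, -8.2],
    [0, 0, 0, -8.2],
    [0, 0, 0, -8.2],
    [0, 0, 0, -8.2],
    [0, 0, 0, -8.2],
    [0, 0, 0, -8],
    [0.002, -0.025, 0, 0],
    [0.003, -0.038, 0, 0],
    [0.003, -0.043, 0, 0],
    [0.003, -0.043, 0, 0],
    [0.003, -0.038, 0, 0],
    [0.002, -0.025, 0, 0],
    [0.001, -0.01, 0, 0],
    [0, 0, 0, 0],
    [0, 0, 0, 0]
  ],
  "claw": 0.04
}}

```text
t: 38.35
eef_pos: [0.5291, -0.1234, 0.3348]
tool_rot: [-0.0, -0.041, 0.999, 0.001]
contact_force: [-0.3, 0.1, 0.3]
gripper_width: 0.469
```

```bash
python3 - <<'E'
from h import *
c=snap('wrist','w15'); c=snap('top','top5')
E
python3 go.py .5285 -.1255 .196 94.6
```

```text
t 38.45 at [ 0.5293 -0.1229  0.3352] jaw 94.81 tilt 0.05 q [ 0.86  0.52 -0.96  1.89  0.5   1.    1.33] grip 39.9 F [-0.1  0.5  0.2]
turn 0.21 then shift(mm) [  1.   -2.7 139.2] row counts @45mm xy 0.1
```

View pics/w15.png

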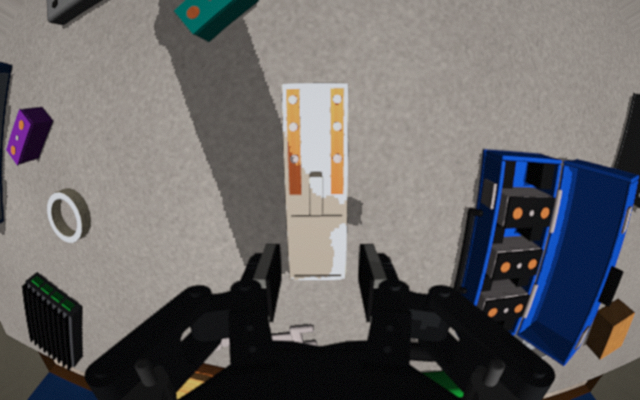

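```bash
python3 - <<'E'
from h import *
c=load('wrist')
cv2.imwrite('pics/w15c.png',cv2.resize(c['frame'][160:285,260:380],None,fx=4.5,fy=4.5,interpolation=cv2.INTER_CUBIC))
E
```

```text
(no output)
```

View pics/w15c.png

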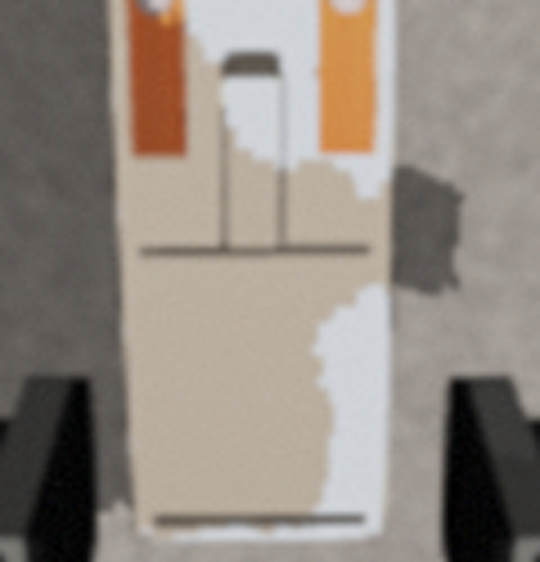

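```bash
python3 - <<'E'
from h import *
c=load('wrist')
def p(x,y,z): return onz(c,260+(x+.5)/4.5-.5,160+(y+.5)/4.5-.5,z)
a=p(252,75,.044);b=p(252.5,243,.044);d=b-a;print(a,b,(a+b)/2,np.linalg.norm(d),np.degrees(np.arctan2(d[1],d[0])))
q=np.array([onz(c,*x,.018) for x in [(282.5,84.5),(347.5,84.5),(344.5,279),(290,278.5)]]);print(q.round(4),q.mean(0))
for i,j in [(0,3),(1,2)]:
    d=q[j]-q[i];print(np.linalg.norm(d),np.degrees(np.arctan2(d[1],d[0])))
E
```

```text
[ 0.51352641 -0.12665817  0.044     ] [ 0.54756662 -0.12386262  0.044     ] [ 0.53054652 -0.12526039  0.044     ] 0.03415481446183784 4.694877380220285
[[ 0.4358 -0.1634  0.018 ]
 [ 0.4312 -0.1046  0.018 ]
 [ 0.6297 -0.0865  0.018 ]
 [ 0.6339 -0.1453  0.018 ]] [ 0.53263664 -0.1249461   0.018     ]
0.19890234583494454 5.242487681635337
0.1993123509772265 5.197780893483381
```

Request:
{"fn": "play_rows", "kwargs": {
  "commands": [
    [-0.0025, -0.0025, 0.02, -0.3],
    [0, 0, 0.03, 0],
    [0, 0, 0.035, 0],
    [0, 0, 0.03, 0],
    [0, 0, 0.015, 0],
    [0, 0, 0.009, 0],
    [0, 0, 0, 0]
  ]
}}

```text
t: 39.15
eef_pos: [0.532, -0.1266, 0.196]
tool_rot: [-0.0, -0.043, 0.999, 0.0]
contact_force: [0.7, 0.8, 0.1]
gripper_width: 0.47
```

Request:
{"fn": "play_rows", "kwargs": {
  "commands": [
    [0, 0, 0, 0],
    [0, 0, 0, 0],
    [0, 0, 0, 0],
    [0, 0, 0, 0],
    [0, 0, 0, 0],
    [0, 0, 0, 0]
  ],
  "claw": 0.004,
  "force": 40
}}

```text
t: 39.75
eef_pos: [0.5327, -0.1273, 0.1976]
tool_rot: [0.001, -0.043, 0.999, -0.0]
contact_force: [-1.1, 0.2, 7.3]
gripper_width: 0.13
```

```bash
python3 - <<'E'
from h import *
c=snap('wrist','w16')
E
python3 go.py .590 .1045 .32 94.7
```

```text
t 39.80 at [ 0.5327 -0.1273  0.1976] jaw 94.91 tilt 0.15 q [ 0.73  0.7  -0.8   1.97  0.72  0.78  1.16] grip 11.1 F [-1.2  0.4  7.3]
turn 0.21 then shift(mm) [ -76.4  226.2 -122.4] row counts @45mm xy 5.3
```

View pics/w16.png

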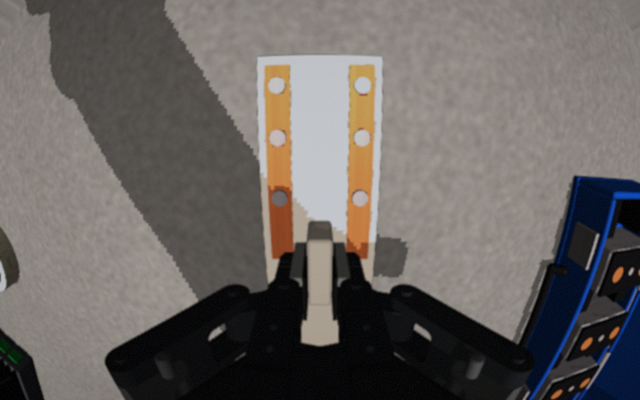

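Request:
{"fn": "play_rows", "kwargs": {
  "commands": [
    [0, 0, -0.01, 0],
    [0, 0, -0.025, 0],
    [0, 0, -0.035, 0.2],
    [0, 0, -0.035, 0],
    [0, 0, -0.017, 0],
    [-0.006, 0.018, 0, 0],
    [-0.01, 0.03, 0, 0],
    [-0.012, 0.035, 0, 0],
    [-0.012, 0.035, 0, 0],
    [-0.012, 0.035, 0, 0],
    [-0.01, 0.03, 0, 0],
    [-0.008, 0.024, 0, 0],
    [-0.004, 0.013, 0, 0],
    [-0.002, 0.005, 0, 0],
    [0, 0, 0, 0],
    [0, 0, 0, 0]
  ]
}}

```text
t: 41.4
eef_pos: [0.5892, 0.1014, 0.3178]
tool_rot: [-0.0, -0.04, 0.999, -0.001]
contact_force: [-1.0, 0.1, -2.2]
gripper_width: 0.131
```

```bash
python3 - <<'E'
from h import *
c=snap('wrist','w17')
E
python3 go.py .590 .1045 .2365 94.7
```

```text
t 41.45 at [0.5892 0.1013 0.3179] jaw 94.59 tilt 0.09 q [ 0.39  0.62 -0.92  1.78  0.57  1.03  0.91] grip 11.0 F [ 0.3 -0.  -1.6]
turn -0.11 then shift(mm) [-1.2  3.2 81.4] row counts @45mm xy 0.1
```

View pics/w17.png

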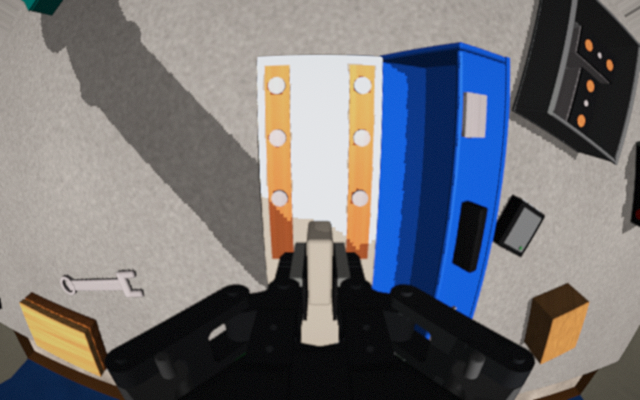

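```bash
python3 - <<'E'
from h import *
c=load('wrist'); z=c['obs']['eef_pos'][2]-.1965+.018
q=np.array([onz(c,*x,z) for x in [(257.5,56.5),(383.5,56.5),(267.5,278),(376,278)]]);print(q.round(4), q[:2].mean(0)-c['obs']['eef_pos'])
T=Twc(c)
d=q[:2].mean(0)-q[2:].mean(0); print(np.degrees(np.arctan2(-d[1],-d[0])))
print(np.linalg.norm(q[1]-q[0]))
E
```

```text
[[0.4911 0.0648 0.1393]
 [0.4862 0.1242 0.1393]
 [0.6077 0.0743 0.1393]
 [0.6028 0.1351 0.1393]] [-0.10050469 -0.00696189 -0.1785    ]
5.005987322341666
0.059582282247967334
```

Request:
{"fn": "play_rows", "kwargs": {
  "commands": [
    [-0.0012, 0.0015, 0.015, 0],
    [0, 0, 0.025, 0],
    [0, 0, 0.02, 0],
    [0, 0, 0.005, 0],
    [0, 0, 0, 0],
    [0, 0, 0, 0]
  ]
}}

```text
t: 42.05
eef_pos: [0.5905, 0.1048, 0.2537]
tool_rot: [0.0, -0.041, 0.999, 0.0]
contact_force: [0.2, 0.5, -1.2]
gripper_width: 0.134
```

```bash
python3 - <<'E'
from h import *
c=snap('wrist','w18'); c=snap('scene','s18')
cv2.imwrite('pics/s18c.png',cv2.resize(c['frame'][150:280,320:480],None,fx=4.5,fy=4.5,interpolation=cv2.INTER_CUBIC))
E
python3 go.py .5905 .1035 .2365 94.7
```

```text
t 42.15 at [0.5907 0.1049 0.2542] jaw 94.71 tilt 0.10 q [ 0.34  0.69 -0.86  1.82  0.65  0.93  0.84] grip 11.4 F [-0.6  0.5 -1.6]
turn 0.01 then shift(mm) [ 0.3 -1.4 17.7] row counts @45mm xy 0.0
```

View pics/s18c.png

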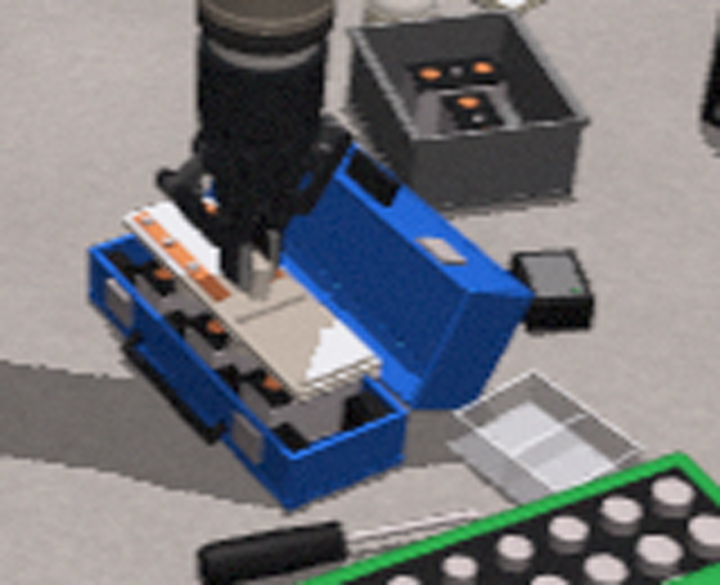

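Request:
{"fn": "play_rows", "kwargs": {
  "commands": [
    [0, -0.001, 0.005, 0],
    [0, 0, 0.004, 0],
    [0, 0, 0.004, 0],
    [0, 0, 0.003, 0],
    [0, 0, 0, 0]
  ]
}}

```text
t: 42.65
eef_pos: [0.5903, 0.1038, 0.237]
tool_rot: [-0.0, -0.041, 0.999, 0.0]
contact_force: [-0.6, 0.3, -2.4]
gripper_width: 0.127
```

```bash
python3 go.py .5905 .1035 .2365 94.7
```

```text
t 42.65 at [0.5903 0.1038 0.237 ] jaw 94.73 tilt 0.01 q [ 0.33  0.72 -0.84  1.83  0.67  0.91  0.83] grip 10.8 F [-0.6  0.3 -2.4]
turn 0.03 then shift(mm) [-0.2 -0.3  0.5] row counts @45mm xy 0.0
```

Request:
{"fn": "play_rows", "kwargs": {
  "commands": [
    [0, 0, 0.001, 0],
    [0, 0, 0.001, 0],
    [0, 0, 0, 0]
  ]
}}

```text
t: 42.95
eef_pos: [0.5903, 0.1041, 0.2367]
tool_rot: [0.0, -0.041, 0.999, -0.001]
contact_force: [-5.0, -2.9, 12.0]
gripper_width: 0.134
```

Request:
{"fn": "play_rows", "kwargs": {
  "commands": [
    [0, 0, 0, 0],
    [0, 0, 0, 0],
    [0, 0, 0, 0]
  ],
  "claw": 0.034
}}

```text
t: 43.25
eef_pos: [0.5904, 0.1037, 0.2351]
tool_rot: [0.0, -0.041, 0.999, 0.0]
contact_force: [0.2, -0.2, 0.6]
gripper_width: 0.4
```

Request:
{"fn": "play_rows", "kwargs": {
  "commands": [
    [0, 0, -0.01, 0],
    [0, 0, -0.02, 0],
    [0, 0, -0.03, 0],
    [0, 0, -0.03, 0],
    [0, 0, -0.02, 0],
    [0, 0, 0, 0]
  ]
}}

```text
t: 43.85
eef_pos: [0.5912, 0.1048, 0.3502]
tool_rot: [0.003, -0.041, 0.999, 0.001]
contact_force: [0.6, 0.2, -0.4]
gripper_width: 0.397
```

```bash
python3 - <<'E'
from h import *
c=snap('wrist','w19'); c=snap('scene','s19')
cv2.imwrite('pics/s19c.png',cv2.resize(c['frame'][150:280,320:480],None,fx=4.5,fy=4.5,interpolation=cv2.INTER_CUBIC))
E
python3 go.py .6105 .322 .34 71
```

```text
t 43.95 at [0.5903 0.1038 0.3466] jaw 94.71 tilt 0.11 q [ 0.4   0.59 -0.94  1.75  0.54  1.08  0.93] grip 34.1 F [-1.3 -0.4 -0.1]
turn 23.71 then shift(mm) [ 52.  212.9   6.6] row counts @45mm xy 4.9
```

View pics/s19c.png

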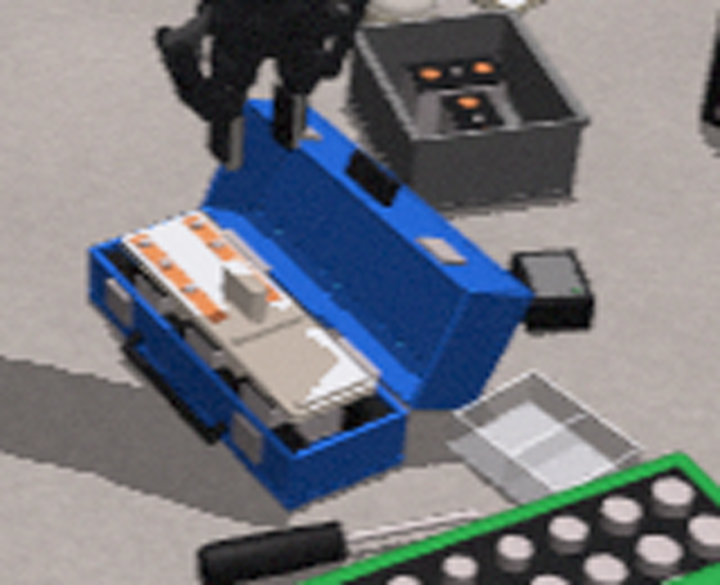

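View pics/w19.png

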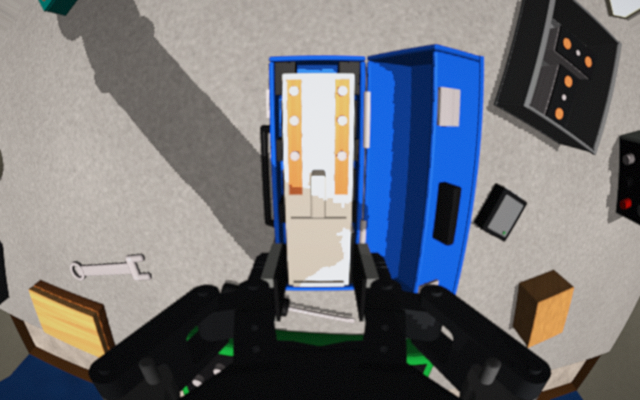

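```bash
python3 - <<'E'
from h import *
c=load('wrist'); P=cloud(c)
for u,v in [(318,80),(318,120),(295,250),(320,250),(345,270),(340,250)]: print((u,v),P[v-1:v+2,u-1:u+2].reshape(-1,3).mean(0).round(4))
q=np.array([onz(c,*x,.057) for x in [(282,73),(355.5,72.5),(351,287.5),(287,287)]]);print(q.round(4),q.mean(0).round(4))
for i,j in [(0,3),(1,2)]:
    d=q[j]-q[i];print(np.linalg.norm(d),np.degrees(np.arctan2(d[1],d[0])))
# lips
for y in (217,281): print(onz(c,319,y,.062))
t=load('top') ; s=snap('top','top6'); P=cloud(s)
E
```

```text
(318, 80) [0.4958 0.0969 0.0572]
(318, 120) [0.5296 0.0997 0.0575]
(295, 250) [0.6511 0.0877 0.057 ]
(320, 250) [0.6342 0.1099 0.0863]
(345, 270) [0.669  0.1375 0.0574]
(340, 250) [0.6476 0.1302 0.057 ]
[[0.4918 0.0666 0.057 ]
 [0.4864 0.1273 0.057 ]
 [0.6896 0.1461 0.057 ]
 [0.6943 0.0816 0.057 ]] [0.5905 0.1054 0.057 ]
0.20304085094054936 4.249205374513769
0.20408612238330254 5.27736687077193
[0.61387036 0.10744744 0.062     ]
[0.68081922 0.11294124 0.062     ]
```

Request:
{"fn": "play_rows", "kwargs": {
  "commands": [
    [0, 0, 0, 6],
    [0, 0, 0, 6],
    [0, 0, 0, 6],
    [0, 0, 0, 5.7],
    [0.006, 0.022, 0, 0],
    [0.009, 0.037, 0, 0],
    [0.01, 0.042, 0, 0],
    [0.01, 0.042, 0, 0],
    [0.009, 0.037, 0, 0],
    [0.005, 0.022, 0, 0],
    [0.003, 0.01, 0, 0],
    [0, 0, 0, 0],
    [0, 0, 0, 0]
  ],
  "claw": 0.062
}}

```text
t: 45.3
eef_pos: [0.6104, 0.3196, 0.3444]
tool_rot: [-0.0, 0.165, 0.986, -0.001]
contact_force: [-0.2, -1.1, -0.2]
gripper_width: 0.727
```

```bash
python3 - <<'E'
from h import *
c=snap('wrist','w20')
E
python3 go.py .6105 .322 .175 71
```

```text
t 45.35 at [0.6106 0.3191 0.3446] jaw 70.90 tilt 0.11 q [-0.05  0.69 -0.81  1.53  0.53  1.15  0.27] grip 62.3 F [ 0.2 -0.4 -0.2]
turn -0.10 then shift(mm) [  1.1   3.  169.6] row counts @45mm xy 0.1
```

View pics/w20.png

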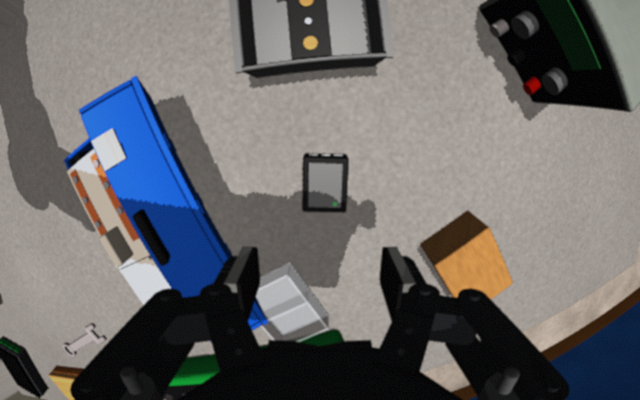

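```bash
python3 - <<'E'
from h import *
c=load('wrist'); f=c['frame']
cv2.imwrite('pics/w20c.png',cv2.resize(f[140:225,280:370],None,fx=7,fy=7,interpolation=cv2.INTER_CUBIC))
g=cv2.imread('pics/w19.png')
cv2.imwrite('pics/w19c.png',cv2.resize(g[180:300,260:380],None,fx=5,fy=5,interpolation=cv2.INTER_CUBIC))
P=cloud(c)
print('organizer',P[300,290],P[270,290],P[335,300],'block',P[250,470],P[215,465])
print('cam pos',Twc(c)[:3,3])
E
```

```text
organizer [0.73791514 0.2382312  0.00602404] [0.69325883 0.25675938 0.01538293] [0.78386433 0.23449287 0.02048562] block [0.71508769 0.44553265 0.05550059] [0.69926139 0.46364571 0.00923139]
cam pos [0.53861606 0.34532113 0.31376883]
```

View pics/w20c.png

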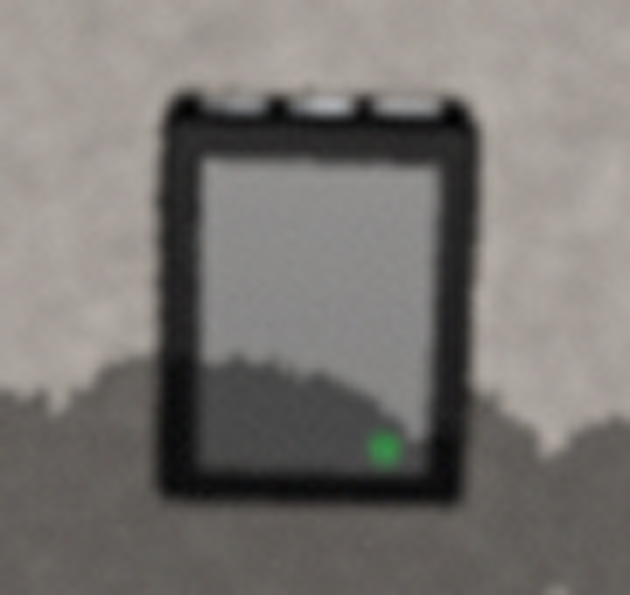

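View pics/w19c.png

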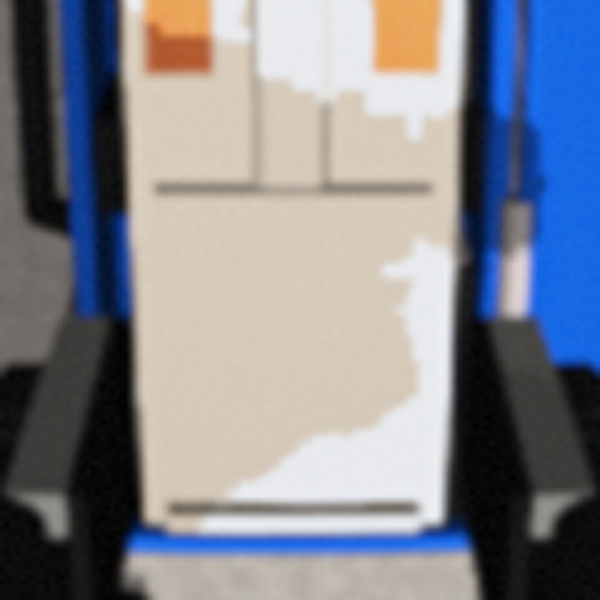

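```bash
python3 - <<'E'
from h import *
c=load('wrist')
def p(x,y,z): return onz(c,280+(x+.5)/7-.5,140+(y+.5)/7-.5,z)
q=np.array([p(*a,.024) for a in [(167,125),(473,125),(461,500),(159,500)]]);print(q.round(4),q.mean(0).round(4),np.linalg.norm(np.diff(q,axis=0),axis=1).round(4))
d=(q[2]+q[3]-q[0]-q[1]);print(np.degrees(np.arctan2(d[1],d[0])))
# display inner rect
q=np.array([p(*a,.024) for a in [(198,158),(440,158),(430,472),(192,470)]]);print(q.mean(0).round(4),np.linalg.norm(np.diff(q,axis=0),axis=1).round(4))
d=(q[2]+q[3]-q[0]-q[1]);print(np.degrees(np.arctan2(d[1],d[0])))
E
python3 go.py .6105 .322 .175 71
```

```text
[[0.5795 0.3146 0.024 ]
 [0.5929 0.3538 0.024 ]
 [0.6436 0.3359 0.024 ]
 [0.6296 0.2953 0.024 ]] [0.6114 0.3249 0.024 ] [0.0414 0.0538 0.0429]
-20.283491079272178
[0.6115 0.3249 0.024 ] [0.0328 0.045  0.0336]
-20.216759693630355
t 45.35 at [0.6106 0.3191 0.3446] jaw 70.90 tilt 0.11 q [-0.05  0.69 -0.81  1.53  0.53  1.15  0.27] grip 62.3 F [ 0.2 -0.4 -0.2]
turn -0.10 then shift(mm) [  1.1   3.  169.6] row counts @45mm xy 0.1
```

Request:
{"fn": "play_rows", "kwargs": {
  "commands": [
    [0.0005, 0.003, 0.02, 0.8],
    [0.0005, 0.0022, 0.035, 0],
    [0, 0, 0.035, 0],
    [0, 0, 0.035, 0],
    [0, 0, 0.025, 0],
    [0, 0, 0.01, 0],
    [0, 0, 0.0055, 0],
    [0, 0, 0, 0]
  ]
}}

```text
t: 46.15
eef_pos: [0.6111, 0.3261, 0.1797]
tool_rot: [0.0, 0.172, 0.985, 0.0]
contact_force: [-0.4, 0.1, 0.2]
gripper_width: 0.727
```

Request:
{"fn": "play_rows", "kwargs": {
  "commands": [
    [0, 0, 0, 0],
    [0, 0, 0, 0],
    [0, 0, 0, 0],
    [0, 0, 0, 0],
    [0, 0, 0, 0]
  ],
  "claw": 0.034,
  "force": 30
}}

```text
t: 46.65
eef_pos: [0.6114, 0.3268, 0.1814]
tool_rot: [0.001, 0.172, 0.985, 0.001]
contact_force: [-0.8, 0.1, 5.4]
gripper_width: 0.506
```

```bash
python3 - <<'E'
from h import *
c=snap('wrist','w21')
E
python3 go.py .651 .110 .34 94.7
```

```text
t 46.70 at [0.6114 0.3268 0.1814] jaw 70.21 tilt 0.14 q [-0.12  0.87 -0.7   1.61  0.67  0.92  0.16] grip 43.2 F [-0.5 -0.9  7. ]
turn -24.49 then shift(mm) [ -22.  -219.2 -158.8] row counts @45mm xy 4.9
```

View pics/w21.png

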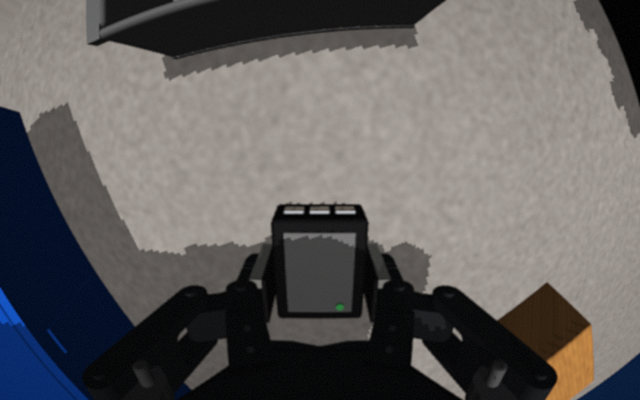

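```bash
python3 - <<'E'
from h import *
c=load('wrist'); T=Twc(c); o=c['obs']['eef_pos']
q=np.array([onz(c,*a,.0245) for a in [(272.5,218.5),(367,218.5),(360.5,317),(280,317)]]);print(q.round(4),q.mean(0).round(4),np.linalg.norm(np.diff(q,axis=0),axis=1).round(4))
w=sensors.get_obs()['tool_rot'];M=R.from_quat([w[1],w[2],w[3],w[0]]).as_matrix();print(((q.mean(0)-o)@M*1e3).round(1))
E
```

```text
[[0.5786 0.3181 0.0245]
 [0.5927 0.3571 0.0245]
 [0.6444 0.3388 0.0245]
 [0.6302 0.2998 0.0245]] [0.6115 0.3285 0.0245] [0.0415 0.0548 0.0415]
[  0.8   1.3 156.9]
```

Request:
{"fn": "play_rows", "kwargs": {
  "commands": [
    [0, 0, -0.015, 0],
    [0, 0, -0.03, 0],
    [0, 0, -0.04, -6],
    [0, 0, -0.04, -6.2],
    [0, 0, -0.025, -6.2],
    [0, 0, -0.009, -6.1],
    [-0.002, -0.02, 0, 0],
    [-0.004, -0.034, 0, 0],
    [-0.004, -0.04, 0, 0],
    [-0.004, -0.04, 0, 0],
    [-0.004, -0.036, 0, 0],
    [-0.003, -0.027, 0, 0],
    [-0.001, -0.015, 0, 0],
    [0, -0.007, 0, 0],
    [0, 0, 0, 0],
    [0, 0, 0, 0]
  ]
}}

```text
t: 48.3
eef_pos: [0.6502, 0.1119, 0.3391]
tool_rot: [0.0, -0.042, 0.999, 0.001]
contact_force: [-1.0, 0.6, -1.5]
gripper_width: 0.508
```

```bash
python3 go.py .651 .110 .2365 94.7;  python3 - <<'E'
from h import *
c=snap('wrist','w22')
E
```

```text
t 48.30 at [0.6502 0.1119 0.3391] jaw 94.86 tilt 0.07 q [ 0.34  0.69 -0.91  1.61  0.58  1.14  0.94] grip 43.4 F [-1.   0.6 -1.5]
turn 0.16 then shift(mm) [ -0.6  -2.1 102.6] row counts @45mm xy 0.0
```

View pics/w22.png

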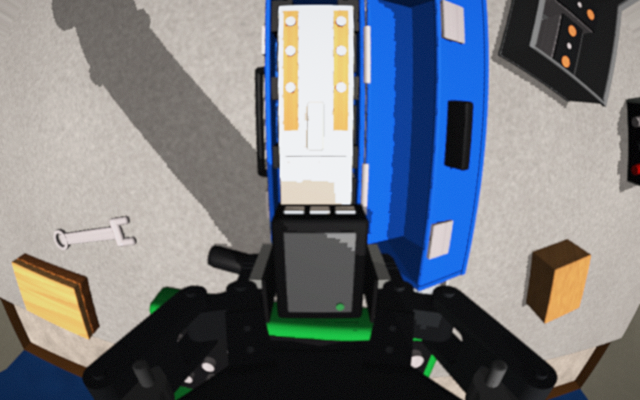

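```bash
python3 - <<'E'
from h import *
c=load('wrist'); f=c['frame']
cv2.imwrite('pics/w22c.png',cv2.resize(f[80:210,260:375],None,fx=4.5,fy=4.5,interpolation=cv2.INTER_CUBIC))
E
```

```text
(no output)
```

View pics/w22c.png

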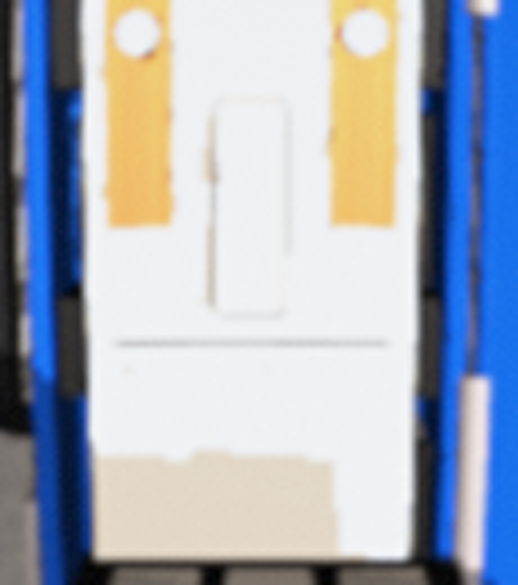

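```bash
python3 - <<'E'
from h import *
c=load('wrist')
def p(x,y,z): return onz(c,260+(x+.5)/4.5-.5,80+(y+.5)/4.5-.5,z)
a=p(252.5,98,.083);b=p(251,317,.083);d=b-a;print(a,b,(a+b)/2,np.linalg.norm(d),np.degrees(np.arctan2(d[1],d[0])))
print('line',p(250,343,.0595)); print(Twc(c)[:3,3])
m=(a+b)/2; u=d/np.linalg.norm(d); u=np.array([np.cos(np.radians(4.8)),np.sin(np.radians(4.8)),0]); print('tray',m+.062*u)
E
python3 go.py .651 .110 .2365 94.7
```

```text
[0.57154895 0.10377515 0.083     ] [0.60708762 0.10648953 0.083     ] [0.58931829 0.10513234 0.083     ] 0.035642182688409796 4.3676672912463985
line [0.61523334 0.10671172 0.0595    ]
[0.57453747 0.10637634 0.30839862]
tray [0.65110084 0.11032037 0.083     ]
t 48.35 at [0.6502 0.1121 0.3391] jaw 94.88 tilt 0.07 q [ 0.34  0.69 -0.91  1.61  0.58  1.14  0.94] grip 43.4 F [-0.1 -0.1 -0.9]
turn 0.18 then shift(mm) [ -0.6  -2.3 102.5] row counts @45mm xy 0.1
```

Request:
{"fn": "play_rows", "kwargs": {
  "commands": [
    [-0.0015, -0.002, 0.02, 0.1],
    [0, 0, 0.03, 0],
    [0, 0, 0.025, 0],
    [0, 0, 0.012, 0],
    [0, 0, 0.006, 0],
    [0, 0, 0.004, 0],
    [0, 0, 0, 0]
  ]
}}

```text
t: 49.05
eef_pos: [0.6526, 0.1084, 0.242]
tool_rot: [0.0, -0.04, 0.999, 0.0]
contact_force: [-0.1, -0.4, 0.0]
gripper_width: 0.503
```

```bash
python3 go.py .6518 .110 .2367 94.7;  python3 - <<'E'
from h import *
c=snap('scene','s23')
cv2.imwrite('pics/s23c.png',cv2.resize(c['frame'][150:280,320:480],None,fx=4.5,fy=4.5,interpolation=cv2.INTER_CUBIC))
E
```

```text
t 49.05 at [0.6526 0.1084 0.242 ] jaw 94.63 tilt 0.04 q [ 0.3   0.79 -0.84  1.67  0.68  1.    0.88] grip 43.0 F [-0.1 -0.4  0. ]
turn -0.07 then shift(mm) [0.7 1.7 5.3] row counts @45mm xy 0.0
```

View pics/s23c.png

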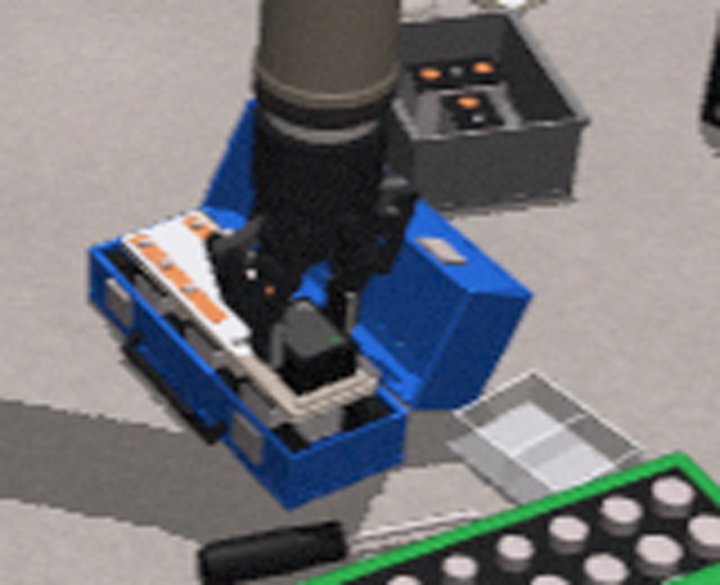

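Request:
{"fn": "play_rows", "kwargs": {
  "commands": [
    [0.0007, 0.001, 0.003, 0],
    [0, 0, 0.001, 0],
    [0, 0, 0, 0]
  ]
}}

```text
t: 49.4
eef_pos: [0.6518, 0.1092, 0.2384]
tool_rot: [0.0, -0.04, 0.999, 0.0]
contact_force: [-0.4, -0.1, 2.9]
gripper_width: 0.506
```

Request:
{"fn": "play_rows", "kwargs": {
  "commands": [
    [0, 0, 0, 0],
    [0, 0, 0, 0],
    [0, 0, 0, 0]
  ],
  "claw": 0.054
}}

```text
t: 49.7
eef_pos: [0.6518, 0.1089, 0.2377]
tool_rot: [0.0, -0.04, 0.999, -0.0]
contact_force: [0.0, -0.0, -1.0]
gripper_width: 0.634
```

Request:
{"fn": "play_rows", "kwargs": {
  "commands": [
    [0, 0, -0.01, 0],
    [0, 0, -0.02, 0],
    [0, 0, -0.03, 0],
    [0, 0, -0.03, 0],
    [0, 0, -0.02, 0],
    [0, 0, 0, 0]
  ]
}}

```text
t: 50.3
eef_pos: [0.6525, 0.1101, 0.3532]
tool_rot: [0.004, -0.04, 0.999, 0.001]
contact_force: [0.0, 0.4, -0.1]
gripper_width: 0.633
```

```bash
python3 - <<'E'
from h import *
c=snap('wrist','w24'); s=snap('scene','s24')
cv2.imwrite('pics/s24c.png',cv2.resize(s['frame'][150:280,320:480],None,fx=4.5,fy=4.5,interpolation=cv2.INTER_CUBIC))
P=cloud(c); np.save('pics/P24.npy',P)
E
python3 go.py .6518 .110 .3467 94.7
```

```text
t 50.40 at [0.6517 0.1091 0.3491] jaw 94.62 tilt 0.11 q [ 0.35  0.68 -0.91  1.6   0.57  1.15  0.95] grip 54.2 F [ 0.2  0.9 -0.2]
turn -0.08 then shift(mm) [-0.2  0.9  2.4] row counts @45mm xy 0.0
```

View pics/s24c.png

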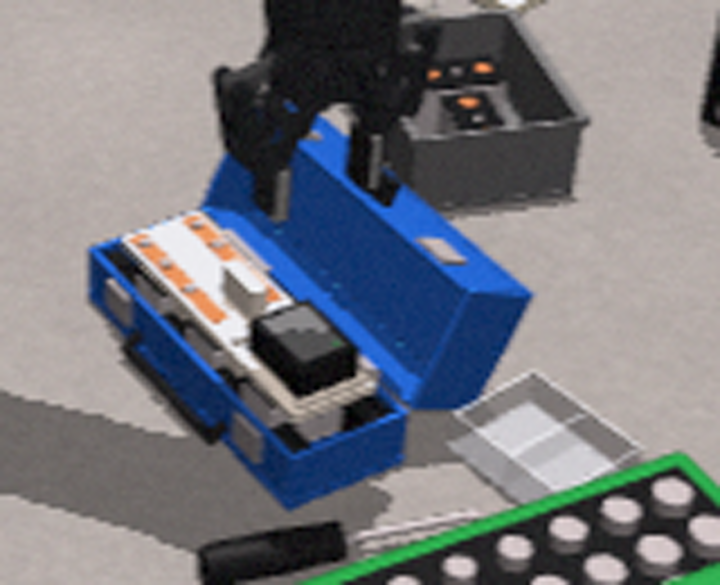

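View pics/w24.png

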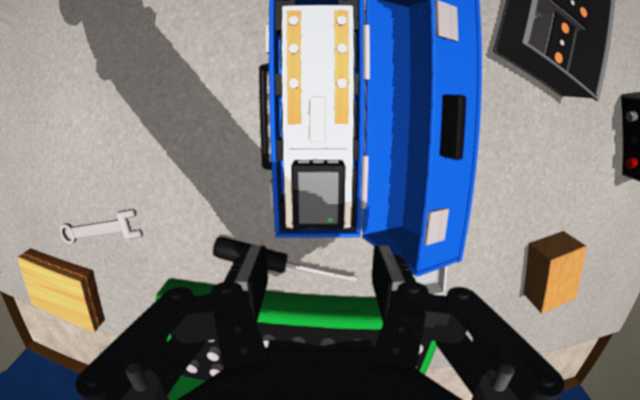

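```bash
python3 - <<'E'
from h import *
c=load('wrist'); P=cloud(c); f=c['frame']
cv2.imwrite('pics/w24c.png',cv2.resize(f[130:240,265:365],None,fx=5,fy=5,interpolation=cv2.INTER_CUBIC))
for u,v in [(305,175),(335,175),(320,190),(305,215),(335,212)]: print(P[v-1:v+2,u-1:u+2].reshape(-1,3).mean(0).round(4))
print('tab',[onz(c,u,v,.125).round(4) for u,v in [(453,96),(453,157)]], P[125,452], 'lid rim',P[50,455],P[220,425])
# lid pts
m=(P[...,2]>.07)&(P[...,1]>.15)&(P[...,1]<.28)&(P[...,0]>.47)&(P[...,0]<.72)&(f[...,0]>120)&(f[...,2]<90)
q=P[m]; yaw=np.radians(4.7); ex=np.array([np.cos(yaw),np.sin(yaw)]); ey=np.array([-ex[1],ex[0]])
l=(q[:,:2]-[.590,.1045])@ey
for z in np.arange(.045,.14,.008):
    s=abs(q[:,2]-z)<.004
    if s.sum()>5: print(z.round(3),s.sum(),l[s].min().round(4),l[s].max().round(4))
E
```

```text
[0.6341 0.0983 0.082 ]
[0.6321 0.1221 0.0821]
[0.6456 0.1112 0.0818]
[0.6579 0.1011 0.1086]
[0.6634 0.1251 0.0817]
tab [array([0.5608, 0.1928, 0.125 ]), array([0.602, 0.199, 0.125])] [0.58034837 0.19368432 0.12713964] lid rim [0.52579895 0.19715264 0.11168594] [0.65088723 0.18838196 0.1200943 ]
0.101 3201 0.1093 0.1277
0.109 2871 0.0772 0.1147
0.117 3906 0.0757 0.0981
0.125 47 0.0766 0.0991
0.133 42 0.0913 0.0988
```

View pics/w24c.png

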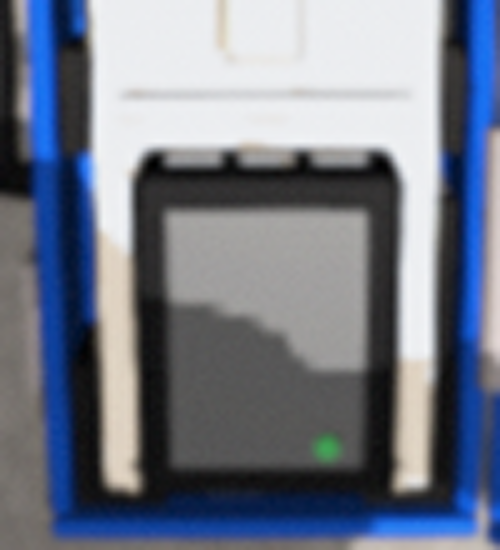

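Request:
{"fn": "play_rows", "kwargs": {
  "commands": [
    [0, 0, 0, 8.2],
    [0, 0, 0, 8.2],
    [0, 0, 0, 8.2],
    [0, 0, 0, 8.2],
    [0, 0, 0, 8.2],
    [0, 0, 0, 8.2],
    [0, 0, 0, 8.2],
    [0, 0, 0, 8.2],
    [0, 0, 0, 8.2],
    [0, 0, 0, 8.2],
    [0, 0, 0, 7.9],
    [0, 0, 0, 0]
  ],
  "claw": 0.0
}}

```text
t: 51.6
eef_pos: [0.6513, 0.109, 0.3468]
tool_rot: [-0.0, 0.678, 0.735, -0.001]
contact_force: [1.1, 0.7, -0.3]
gripper_width: 0.001
```

```bash
python3 go.py .587 .264 .250 4.7
```

```text
t 51.60 at [0.6513 0.109  0.3468] jaw 4.66 tilt 0.10 q [ 0.14  0.57 -0.57  1.62  0.34  1.06 -0.45] grip 0.1 F [ 1.1  0.7 -0.3]
turn -0.04 then shift(mm) [159.8 -51.2  96.8] row counts @45mm xy 3.7
```

Request:
{"fn": "play_rows", "kwargs": {
  "commands": [
    [0.02, -0.006, 0, 0],
    [0.035, -0.012, 0, 0],
    [0.04, -0.013, 0, 0],
    [0.035, -0.012, 0, 0],
    [0.02, -0.006, 0, 0],
    [0.01, -0.002, 0, 0],
    [0, 0, 0, 0],
    [0, 0, 0, 0],
    [0, 0, 0.02, 0],
    [0, 0, 0.03, 0],
    [0, 0, 0.03, 0],
    [0, 0, 0.017, 0],
    [0, 0, 0, 0],
    [0, 0, 0, 0]
  ]
}}

```text
t: 53.0
eef_pos: [0.5884, 0.2638, 0.2513]
tool_rot: [0.0, 0.678, 0.735, 0.0]
contact_force: [0.5, -0.1, 0.2]
gripper_width: 0.002
```

```bash
python3 go.py .587 .254 .250 4.7;  python3 - <<'E'
from h import *
c=snap('scene','s25'); c=snap('top','t25')
cv2.imwrite('pics/s25c.png',cv2.resize(load('scene')['frame'][130:270,320:480],None,fx=4.2,fy=4.2,interpolation=cv2.INTER_CUBIC))
E
```

```text
t 53.00 at [0.5884 0.2638 0.2513] jaw 4.67 tilt 0.03 q [-0.13  0.66 -0.55  1.72  0.43  0.88 -0.78] grip 0.1 F [ 0.5 -0.1  0.2]
turn -0.03 then shift(mm) [-9.6 -2.2  1.3] row counts @45mm xy 0.2
```

View pics/s25c.png

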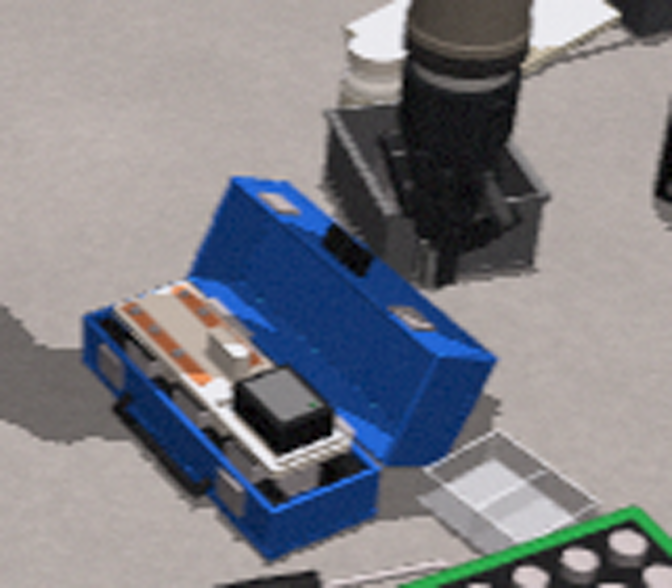

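Request:
{"fn": "play_rows", "kwargs": {
  "commands": [
    [-0.01, 0, 0, 0],
    [-0.01, 0, -0.002, 0],
    [-0.006, 0, -0.007, 0],
    [-0.006, 0, -0.007, 0],
    [-0.009, 0, -0.009, 0],
    [-0.009, 0, -0.009, 0],
    [0, 0, 0, 0]
  ]
}}

```text
t: 53.8
eef_pos: [0.5926, 0.2125, 0.2863]
tool_rot: [0.001, 0.678, 0.735, 0.0]
contact_force: [0.4, 0.1, -0.3]
gripper_width: 0.003
```

```bash
python3 - <<'E'
from h import *
c=snap('scene','s26'); 
cv2.imwrite('pics/s26c.png',cv2.resize(load('scene')['frame'][130:270,320:480],None,fx=4.2,fy=4.2,interpolation=cv2.INTER_CUBIC))
E
```

```text
(no output)
```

View pics/s26c.png

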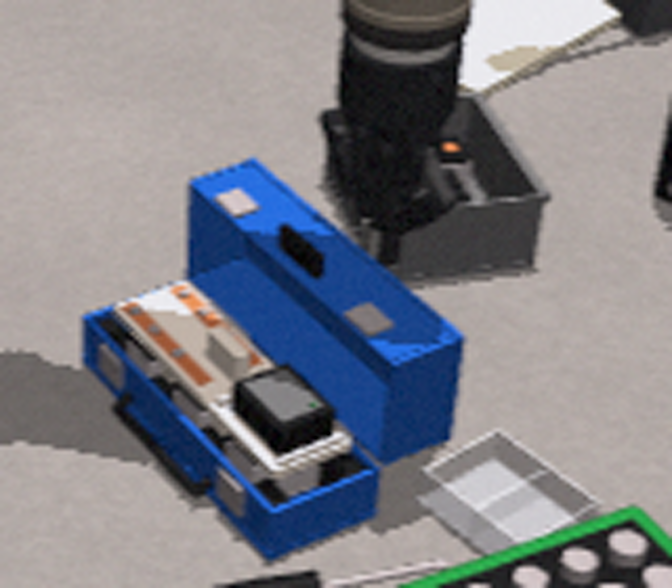

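Request:
{"fn": "play_rows", "kwargs": {
  "commands": [
    [-0.006, 0, -0.006, 0],
    [-0.006, 0, -0.005, 0],
    [-0.009, 0, -0.005, 0],
    [-0.008, 0, -0.003, 0],
    [-0.01, 0, -0.002, 0],
    [-0.009, 0, -0.001, 0],
    [-0.009, 0, 0, 0],
    [-0.0095, 0, 0.001, 0],
    [0, 0, 0, 0]
  ]
}}

```text
t: 54.75
eef_pos: [0.5982, 0.1452, 0.3062]
tool_rot: [0.001, 0.679, 0.735, -0.0]
contact_force: [-0.6, -0.4, 0.3]
gripper_width: 0.002
```

```bash
python3 - <<'E'
from h import *
c=snap('scene','s27'); 
cv2.imwrite('pics/s27c.png',cv2.resize(load('scene')['frame'][130:270,320:480],None,fx=4.2,fy=4.2,interpolation=cv2.INTER_CUBIC))
E
```

```text
(no output)
```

View pics/s27c.png

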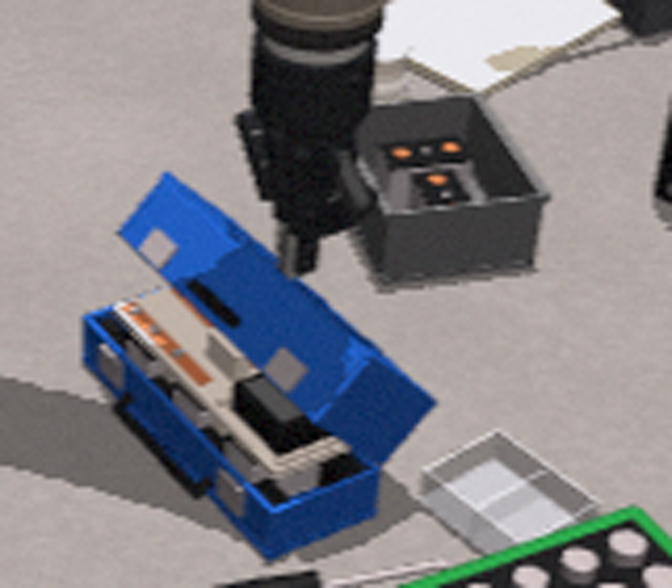

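Request:
{"fn": "play_rows", "kwargs": {
  "commands": [
    [-0.009, 0, 0.001, 0],
    [-0.009, 0, 0.0025, 0],
    [-0.009, 0, 0.004, 0],
    [-0.008, 0, 0.004, 0],
    [-0.008, 0, 0.0055, 0],
    [-0.007, 0, 0.0055, 0],
    [-0.006, 0, 0.007, 0],
    [-0.003, 0, 0.004, 0],
    [0, 0, 0, 0]
  ]
}}

```text
t: 55.7
eef_pos: [0.6019, 0.088, 0.2711]
tool_rot: [-0.0, 0.678, 0.735, -0.001]
contact_force: [-0.9, 0.4, -0.3]
gripper_width: 0.001
```

```bash
python3 - <<'E'
from h import *
c=snap('scene','s28'); 
cv2.imwrite('pics/s28c.png',cv2.resize(load('scene')['frame'][130:270,320:480],None,fx=4.2,fy=4.2,interpolation=cv2.INTER_CUBIC))
E
```

```text
(no output)
```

View pics/s28c.png

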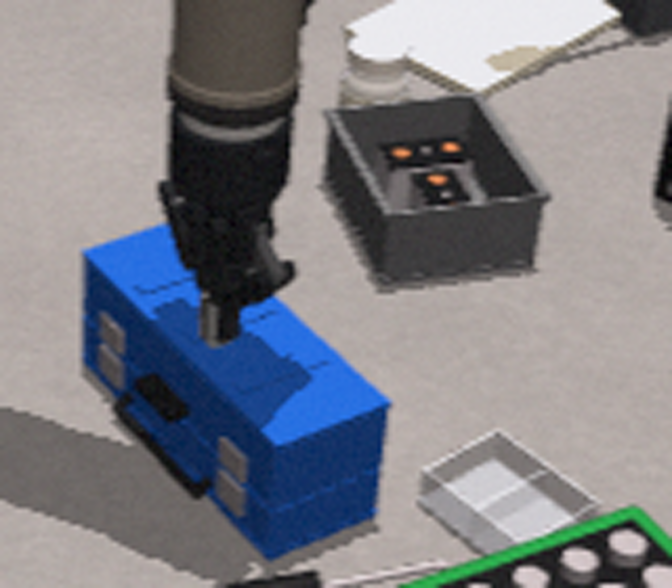

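Request:
{"fn": "play_rows", "kwargs": {
  "commands": [
    [-0.003, 0, 0.001, 0],
    [0, 0, 0.001, 0],
    [0, 0, 0.001, 0],
    [0, 0, 0.001, 0],
    [0, 0, 0, 0],
    [0, 0, 0, 0]
  ]
}}

```text
t: 56.35
eef_pos: [0.6021, 0.087, 0.2704]
tool_rot: [0.0, 0.677, 0.736, -0.0]
contact_force: [-7.2, -3.9, 19.5]
gripper_width: -0.001
```

Request:
{"fn": "play_rows", "kwargs": {
  "commands": [
    [0, 0, -0.01, 0],
    [0, 0, -0.03, 0],
    [0, 0, -0.045, 0],
    [0, 0, -0.045, 0],
    [-0.04, 0, -0.02, 0],
    [-0.045, 0, 0, 0],
    [-0.045, 0, 0, 0],
    [-0.045, 0, 0, 0],
    [-0.045, 0, 0, 0],
    [-0.045, 0, 0, 0],
    [0, 0, 0, 0],
    [0, 0, 0, 0]
  ]
}}

```text
t: 57.55
eef_pos: [0.624, -0.179, 0.4179]
tool_rot: [-0.0, 0.678, 0.735, 0.0]
contact_force: [0.4, 1.2, 0.3]
gripper_width: 0.003
```

```bash
python3 - <<'E'
from h import *
c=snap('scene','s29'); cv2.imwrite('pics/s29c.png',cv2.resize(c['frame'][130:290,320:480],None,fx=3.7,fy=3.7,interpolation=cv2.INTER_CUBIC))
def fit(P,zmin=.085,zmax=.11):
    d=P[...,:2]-[.590,.1045]; yaw=np.radians(4.7); ex=np.array([np.cos(yaw),np.sin(yaw)]); ey=np.array([-ex[1],ex[0]])
    lx=d@ex; ly=d@ey; m=(abs(lx)<.11)&(abs(ly)<.035)&(P[...,2]>zmin)&(P[...,2]<zmax)
    A=np.c_[lx[m],ly[m],np.ones(m.sum())]; s=np.linalg.lstsq(A,P[...,2][m],rcond=None)[0]; return m.sum(),s
print(fit(cloud(c)))
t=snap('top','t29'); print(fit(cloud(t)))
print(sensors.get_obs()['eef_pos'])
w=snap('wrist','w29'); print(fit(cloud(w)))
E
```

```text
(np.int64(1233), array([-0.00100151, -0.00368731,  0.09693974]))
(np.int64(1998), array([ 0.00120996, -0.00296108,  0.09730732]))
[ 0.62430933 -0.17603915  0.41828706]
(np.int64(0), array([0., 0., 0.]))
```

View pics/s29.png

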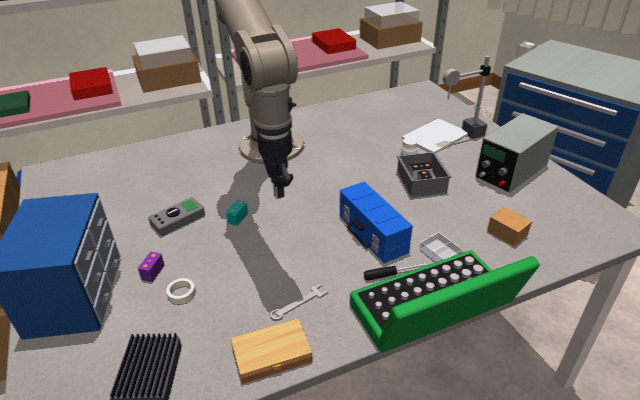

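View pics/s29c.png

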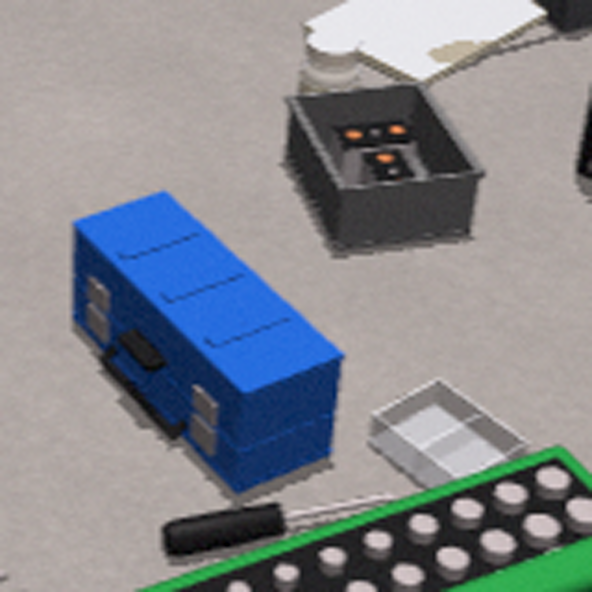

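View pics/t29.png

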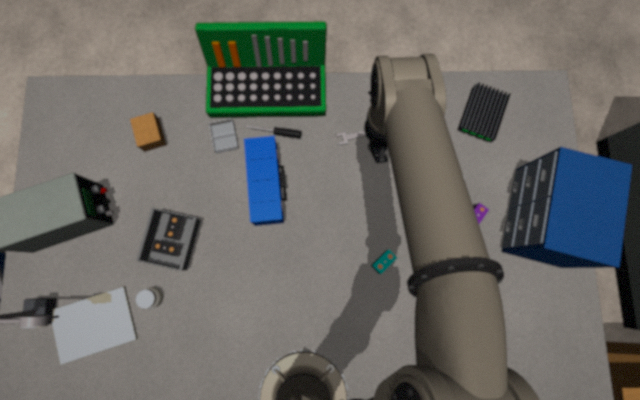

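```bash
python3 -c "
from station import bot
print(bot.hand_in())"
```

```text
the job is handed in; nothing more can be done
None
```

The battery case is refitted and handed in at about 58 s of the 210 s allowed.

- **Old cells:** there were two, in bays 1 and 3. Both now stand in the used-cell bin.
- **New parts:** a fresh cell stands in each of the three bays. The bridge lies on the cells, the module sits in its tray, and the lid was shut last.

**Last checks**
- **Bridge:** the plate top read 57 mm at the points measured, as it should when home.
- **Module:** its top read about 82 mm at both ends, so it sits flat. The expected height is 81 mm, which is within the 2 mm calibration.
- **Lid:** its top read 97 mm with a slope of about 0.003 rad, and it held when I pressed it with about 20 N.
- **Other items:** the tools and the look-alike cells I could see in the last pictures were still in place. The arm is clear of everything.

**What went less smoothly**
- While I placed the first old cell, the fingers rubbed the bin wall with up to about 14 N. I set the second cell down the other way round to avoid that.
- One depth reading on the module was 109 mm, about 27 mm off the rest. The cause is not known, so I left it out of the flatness check.

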